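Lid the specimen dishes and lock the carrier's stop with its quick-release

ROBOT

A 6-joint arm with a two-finger parallel gripper is mounted at the origin on the work surface. World frame = base frame: x ahead of the robot, y to its left, z up, the work surface at z = 0. Lengths are in m, angles in rad, forces in N, time in s.
With the tool pointing down it reaches from about 0.325 to 0.775 m from the base axis. Payload 9.3 kg.
Tool frame: the origin (TCP) lies midway between the tips of the shut fingers; the grasp point (between the pads) lies robot.pinch_z behind it (robot.pinch_z is the distance from the TCP to the grasp point, in m); z points along the fingers, y is the direction in which the jaws open and shut (so a half turn about z gives the same grasp; the last joint's range is limited). The gripper opens to 85 mm and grips with 20 to 120 N. Pads are 22 mm wide; open, the fingers measure 114 mm over their backs; the gripper's body (76 mm by 85 mm) begins 54 mm behind the grasp point. The pads swing forward as they close: fully open they stand 13 mm farther back than shut.
Start: joints at [-1.39, 0.259, 0.021, 1.334, 0, 1.418], TCP at [0.18, -0.52, 0.231] pointing down, gripper open.
Joint ranges: [-3.04, 3.04], [-0.91, 1.82], [-1.04, 1.36], [-1.92, 1.95], [-1.52, 1.45], [-3.14, 3.14]. Speed limits (rad/s): [2.22, 2.22, 2.79, 3.14, 3.14, 3.14].

INTERFACE

Orientations are given as a unit quaternion [x, y, z, w].
In Python, from workcell import robot gives the robot as it stands. The module is installed in compiled form; this text tells all that it offers. Calls block until the motion is done:
- robot.movep(position, orientation): joint-space move of the TCP to a pose.
- robot.servo_line(position, rotation=None, velocity=0.15, guard=None): straight line of the TCP; rotation=None keeps the orientation; velocity is the mean speed in m/s. With guard (N) it stops when the force on the tool has changed by that much, and returns True; else False.
- robot.goto_joints(angles): joint-space move.
- robot.open() and robot.grab(grasp_force=None): open the fingers fully, or close them until they stop; grasp_force is the grip in N (None keeps the last).
- robot.wait(seconds).
- robot.inverse_kinematics(position, orientation): joint angles nearest the present ones, or None.
- robot.get_obs(): the state.
- robot.get_image(name): name is "scene" or "top" or "wrist"; returns a dict with "pixels" (400x640x3 uint8, blue, green, red), "fx", "fy", "cx", "cy" (pixels), "extrinsics" (4x4, takes a point from camera to world coordinates). Camera axes: x right, y down, z forward; pixel columns grow to the right and rows downward; lengths in m; the calibration is good to about 2 mm. A picture is of the moment at which its call begins. There is no depth.
A pose or a line that the arm cannot do raises robot.Unreachable and nothing moves.
- robot.hand_in(): hands the job in, once; it reports no verdict.
Trained networks look in the newest picture that a camera, given by its name, has taken for a name from the list of things; names that differ only in an ending like _2 or _b are one class to them, and where a whole thing is asked for, a point or a joint stands for the part that bears it (a point fixed in the world has none). Each returns a list of dicts, best first, with "p" (0 to 1); they miss things now and then, are a little off and sometimes report something else, mostly with a low value. They report only what shows in the picture. A call takes as long as a camera call. They do not tell look-alikes from the thing itself.
- robot.cut_out(target, camera): "mask" (400x640 bool, what is visible of it).
- robot.tip_of(target, camera): "xyz" ([x, y, z] in m, in world coordinates, good to about 4 mm: a listed point, or the origin of a listed thing).
The state is a dict: "time": time; "joints": joint angles; "dq": joint speeds; "joint_efforts": joint torques, N m; "eef_pos": TCP position; "orientation": TCP orientation; "ft_force": force on the tool from outside, world axes, zero at the start; "wrist_torque": the same for the moment, N m; "opening": finger opening in m.
Only numpy, scipy, OpenCV 4.12 (cv2) and the standard library are available. Lean on these libraries where they do the work, as an engineer would, in place of code of your own. Each camera call takes 0.05 s, during which the arm holds its last target.

TASK

Pack the glass specimen dishes standing in the plywood carrier for the walk back to the store: put on each dish the lid that fits it, properly seated (lids whose dish is not there may stay on the table). The carrier's sliding stop is slack, so flip its quick-release lever fully open, push the stop along until the dishes stand in a closed row, touching one another, between it and the end plate, screw the wing nut clockwise until it is snug, and only then flip the lever fully closed again. Keep the dishes upright and leave the other things on the table where they are.

Things in the scene. Friction and masses are not known exactly. Their poses are not given: they have to be found in the camera images.
- rack: Fixed plywood carrier board 150 x 360 x 12 mm. Origin: mid-width, underside, on the table; y axis along the board, z up. The dishes stand on it (z = 12 mm) in a straight channel 68 mm wide centred on x = -30 mm, between wooden kerbs that reach z = 24 mm. A fixed end plate crosses the -y end. An aluminium T-slot rail 30 mm wide, top at z = 30 mm, runs along x = +45 mm.
- end_face (a point): Centre of the inner face of the fixed wooden end plate (carrier frame x -30, y -150, z 37 mm); the plate's top is at z = 62 mm.
- stop_face (a point): Centre of the face of the sliding stop that meets the dishes (it looks to the carrier's -y), on the channel's centre line, 39 mm above the table; axes as the carrier's. Face of an aluminium cross plate 10 mm thick, 14 to 64 mm above the table, from 38 mm on the -x side to 62 mm on the +x side of this point. Push on the back of this plate (its +y side) to slide the stop.
- stop (a joint): Travel of the stop along the rail (m): 0 at the +y end (stop face at carrier y = +130 mm), growing towards the end plate, 0.20 at most. Slides with about 3 N plus the dishes' friction; clamped (holds over 10 N) when the lever is closed with the nut snug. Its saddle block on the rail (40 mm in x, 44 mm in y, top 62 mm above the table) is centred 75 mm in +x and 22 mm in +y from stop_face.
- qr_lever (a joint): Quick-release cam lever (rad) on the saddle's +x side, swinging in an upright plane parallel to the rail: 0 = closed, level, pointing to the carrier's -y; 1.57 = straight up; 2.9 = fully open (end stop), lying over to +y and rising 14 degrees. Stays where it is left; needs about 2 N at the knob.
- lever_knob (a point): Centre of the black ball knob, 18 mm in diameter, at the lever's end, 75 mm from the lever's axis. Best pinched from above with the jaws closing along the carrier's x axis (it may turn between the jaws) and led round its arc.
- lever_pivot (a point): Centre of the knob's circle: the point on the lever's axis (parallel to the carrier's x) beside the saddle, 50 mm above the table. It moves with the stop.
- qr_nut (a joint): Adjusting wing nut on top of the saddle (rad): grows as it is turned clockwise seen from above (tightening); 0 = slack, 3.4 = snug (it then meets its stop). At 0 its two wings lie along the carrier's y axis; at value a they are turned clockwise by a from there. Turns with about 0.05 N m and stays where it is left.
- nut_grip (a point): On the nut's upright axis, half way up its wings, 82.5 mm above the table. The wings form a flat bar 46 mm long, 9 mm thick, 18 mm high (74 to 92 mm above the table; 1 mm lower with the lever open) over a flat hub 24 mm in diameter, 6 mm high.
- dish_large: Large round glass dish, 62 mm outside diameter, 42 mm high, wall 4 mm. Origin: centre of its underside. May be absent.
- dish_small: Small round glass dish, 46 mm outside diameter, 50 mm high, wall 4 mm. Origin: centre of its underside. May be absent.
- dish_square: Square glass dish, 54 x 54 mm outside, 46 mm high, wall 4 mm. Origin: centre of its underside, axes along its sides. May be absent.
- lid_large: Round black lid, 60 mm in diameter, for the large round dish; 50 mm round locating boss below, knob 17 mm in diameter. Boss 4 mm high, plate 5 mm thick on it, knob from 9 to 30 mm above the origin. Origin: centre of the boss's underside; when seated it lies 38 mm above the dish's origin. Starts flat on the table.
- lid_small: Small round black lid, 44 mm in diameter, for the small round dish; 34 mm round locating boss below, knob 17 mm in diameter. Boss 4 mm high, plate 5 mm thick on it, knob from 9 to 30 mm above the origin. Origin: centre of the boss's underside; when seated it lies 46 mm above the dish's origin. Starts flat on the table.
- lid_square: Square black lid, 52 x 52 mm, for the square dish; 42 mm square locating boss below, square knob 16 x 16 mm with sides along the lid's; axes along its sides. Boss 4 mm high, plate 5 mm thick on it, knob from 9 to 30 mm above the origin. Origin: centre of the boss's underside; when seated it lies 42 mm above the dish's origin. Starts flat on the table.
- lid_oblong: Spare oblong black lid, 38 x 66 mm, with square knob 16 mm, 30 mm high in all; fits none of the dishes here. Origin: centre of its underside.
- tweezers: Steel tweezers 125 mm long, lying; origin at the middle of the underside. To be left alone.
- bowl: Empty round glass bowl, 104 mm wide, 45 mm high; origin under its centre. To be left alone.
- lens: Black hand lens, rim 72 mm wide, handle to its -x side 90 mm long, 12 mm high; origin under the lens centre. To be left alone.
- jar: Small closed glass jar with white cap, 44 mm wide, 50 mm high; origin under its centre. To be left alone.
- plate: Square white plate about 180 mm wide, 20 mm high, with three dark owl pellets; origin under its centre. To be left alone.
- skull_cast: Small plaster skull cast 50 x 28 x 22 mm; origin under its centre. To be left alone.
- ruler: Steel ruler 200 x 26 x 4 mm lying along its x; origin under its centre. To be left alone.
There are look-alikes about, which are no part of the job. Leave any purple look-alike of the lid_small alone. What is shaped like the lid_square but yellow is not meant.

How it is judged:
On the way, in this order (a step that is already met when the one before it is completed fails the run):
1. the quick-release lever is flipped fully open (value of joint qr_lever above 2.5 rad), for 0.2 s.
2. with the lever still open, the dishes stand in a closed row between end plate and stop, and the nut is snug (value of joint qr_lever above 2.2 rad and value of joint qr_nut above 3.05 rad and (y of dish_large in the frame of rack below -0.115 m or horizontal distance between dish_large and dish_small below 0.058 m or horizontal distance between dish_large and dish_square below 0.062 m) and (y of dish_small in the frame of rack below -0.123 m or horizontal distance between dish_small and dish_large below 0.058 m or horizontal distance between dish_small and dish_square below 0.054 m) and (y of dish_square in the frame of rack below -0.119 m or horizontal distance between dish_square and dish_large below 0.062 m or horizontal distance between dish_square and dish_small below 0.054 m) and (y of dish_large in the frame of stop_face above -0.035 m or y of dish_small in the frame of stop_face above -0.027 m or y of dish_square in the frame of stop_face above -0.031 m) and (y of dish_large in the frame of rack below -0.115 m or y of dish_small in the frame of rack below -0.123 m or y of dish_square in the frame of rack below -0.119 m)), for 0.2 s.
3. the lever is flipped closed (value of joint qr_lever below 0.25 rad), for 0.2 s.
At the end, for the whole second after the job is handed in: Lever closed (within 0.25 rad), nut snug (within 0.35 rad of its stop), dishes upright in a row with no gap over 4 mm between end plate, dishes and stop, each dish wearing its own lid, level, within 5 mm of centre and 2 mm of fully down, at rest (value of joint qr_lever below 0.25 rad and value of joint qr_nut above 3.05 rad and (y of dish_large in the frame of rack below -0.115 m or horizontal distance between dish_large and dish_small below 0.058 m or horizontal distance between dish_large and dish_square below 0.062 m) and (y of dish_small in the frame of rack below -0.123 m or horizontal distance between dish_small and dish_large below 0.058 m or horizontal distance between dish_small and dish_square below 0.054 m) and (y of dish_square in the frame of rack below -0.119 m or horizontal distance between dish_square and dish_large below 0.062 m or horizontal distance between dish_square and dish_small below 0.054 m) and (y of dish_large in the frame of stop_face above -0.035 m or y of dish_small in the frame of stop_face above -0.027 m or y of dish_square in the frame of stop_face above -0.031 m) and (y of dish_large in the frame of rack below -0.115 m or y of dish_small in the frame of rack below -0.123 m or y of dish_square in the frame of rack below -0.119 m) and angle between each of dish_large, dish_small, dish_square's own z axis and vertical below 0.1 rad and horizontal distance between lid_large and dish_large below 0.005 m and z of lid_large in the frame of dish_large between 0.035 and 0.04 m and angle between the z axis of lid_large and the z axis of dish_large, either way round below 0.1 rad and linear speed of each of lid_large, lid_small, lid_square below 0.02 m/s and horizontal distance between lid_small and dish_small below 0.005 m and z of lid_small in the frame of dish_small between 0.043 and 0.048 m and angle between the z axis of lid_small and the z axis of dish_small, either way round below 0.1 rad and horizontal distance between lid_square and dish_square below 0.005 m and z of lid_square in the frame of dish_square between 0.039 and 0.044 m and angle between the z axis of lid_square and the z axis of dish_square, either way round below 0.1 rad); the robot touches nothing.
It fails at once if a dish is tipped over (angle between any of dish_large, dish_small, dish_square's own z axis and vertical above 0.6 rad).
It fails at once if one of the other things on the table is moved more than 5 cm (distance of any of tweezers, bowl, lens, jar, plate, skull_cast, ruler from where it was at the start of the episode above 0.05 m).
Of dish_large, dish_small, dish_square only 2 to 3 are there at a start; the rules pass over those that are not, and their reading is None.
At some moment in a run one of lid_large, lid_small, lid_square may be knocked a few centimetres aside while the robot is not near it.
Once in a run the grip may slacken for a moment while it holds something.
It also fails if it takes over 192 s, if anything falls off the work surface, if the arm or the gripper's body presses on something with over 40 N, if the wrist force passes 120 N, or if a joint passes its speed limit or range.

## Working session

There is one attempt and no reset: what is moved stays moved. The work goes in short steps, each a Python script; the robot and the scene stay as the last script left them, time stands still between calls to the robot, and variables do not carry over. Pictures are saved under pics/ and viewed, and the job is handed in when it is done.

```bash
mkdir -p pics; ls
python3 - <<'E'
from workcell import robot
import cv2
o=robot.get_obs(); print(o, robot.pinch_z)
for n in ("scene","top","wrist"):
    im=robot.get_image(n); cv2.imwrite(f"pics/a_{n}.png",im["pixels"]); print(n,im["fx"],im["cx"],im["cy"],im["extrinsics"])
E
```

```text
pics
{'time': 0.0, 'joints': array([-1.38962458e+00,  2.59199646e-01,  2.07551594e-02,  1.33369273e+00,
        1.99285440e-05,  1.41822955e+00]), 'dq': array([ 1.51512088e-03, -1.01624158e-03, -8.53231488e-04, -8.97853732e-04,
       -1.61525456e-03,  4.21530507e-05]), 'joint_efforts': array([ 9.23690532e-04, -5.55636978e+01,  3.44536364e+01,  1.36571343e-02,
       -9.67088545e-05, -5.63262823e-07]), 'eef_pos': array([ 0.18013526, -0.51936941,  0.23065952]), 'orientation': array([ 9.86109381e-01,  1.66095874e-01,  3.74541416e-07, -6.70519365e-04]), 'ft_force': array([ 0.69220362,  0.30866235, -0.15795993]), 'wrist_torque': array([-7.42677271e-03, -6.71441839e-02, -2.52605484e-05]), 'opening': 0.08560900803384995} 0.0187
scene 399.80383468911856 319.2640930027257 196.82422030237345 [[-0.52093865  0.65016851 -0.55308575  1.12350285]
 [ 0.85359338  0.3959321  -0.33855002  0.38402984]
 [-0.00113016 -0.64847412 -0.76123586  0.8960082 ]
 [ 0.          0.          0.          1.        ]]
top 420.0597735166763 311.81865302946403 206.60705763661963 [[ 0.00660771 -0.99083178  0.13493971  0.41330595]
 [-0.9997579  -0.009378   -0.0199045   0.02403532]
 [ 0.02098748 -0.13477552 -0.99065387  1.09522537]
 [ 0.          0.          0.          1.        ]]
wrist 277.54371392834634 317.7639528670857 201.19349864994078 [[ 3.27686789e-01 -8.94279693e-01 -3.04770733e-01  2.58188878e-01]
 [-9.44786176e-01 -3.10398181e-01 -1.05033571e-01 -4.92928426e-01]
 [-6.70891843e-04  3.22361289e-01 -9.46616474e-01  3.73758166e-01]
 [ 0.00000000e+00  0.00000000e+00  0.00000000e+00  1.00000000e+00]]
```

View pics/a_top.png

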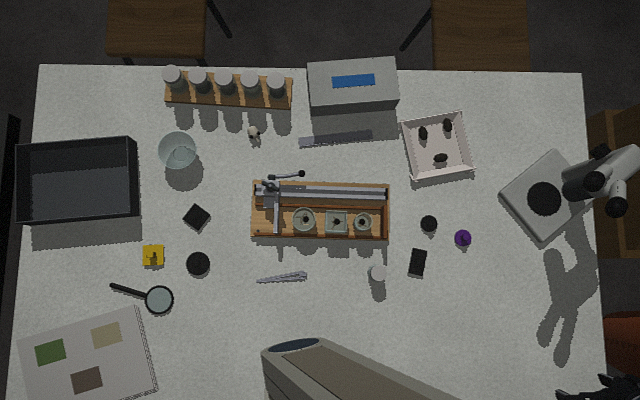

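View pics/a_scene.png

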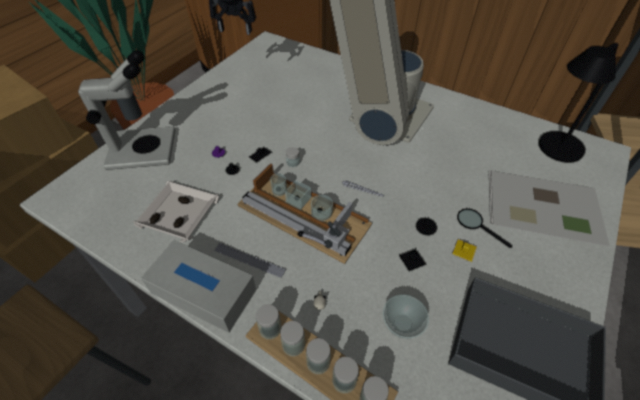

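```bash
cat > h.py <<'E'
from workcell import robot
import numpy as np, cv2
from scipy.spatial.transform import Rotation as R
def img(n):
    return robot.get_image(n)
def proj(im,p):
    T=np.linalg.inv(im["extrinsics"]); q=T[:3,:3]@np.asarray(p,float)+T[:3,3]
    return np.array([im["fx"]*q[0]/q[2]+im["cx"], im["fy"]*q[1]/q[2]+im["cy"]])
def ray(im,uv):
    d=np.array([(uv[0]-im["cx"])/im["fx"],(uv[1]-im["cy"])/im["fy"],1.])
    E=im["extrinsics"]; return E[:3,3],E[:3,:3]@d
def atz(im,uv,z):
    c,d=ray(im,uv); return c+d*(z-c[2])/d[2]
def down(yaw):
    # tool z down, tool y (jaw axis) at angle yaw in the world xy plane
    y=np.array([np.cos(yaw),np.sin(yaw),0]); z=np.array([0,0,-1.]); x=np.cross(y,z)
    return R.from_matrix(np.c_[x,y,z]).as_quat()
E
python3 - <<'E'
from h import *
names="rack end_face stop_face lever_knob lever_pivot nut_grip dish_large dish_small dish_square lid_large lid_small lid_square lid_oblong".split()
for cam in ("top","scene"):
    im=img(cam)
    for n in names:
        r=robot.tip_of(n,cam)
        print(cam,n,[(round(float(d["p"]),2),np.round(d["xyz"],3).tolist(),proj(im,d["xyz"]).astype(int).tolist()) for d in r[:4]])
print(robot.get_obs()["time"])
E
```

```text
top rack [(0.71, [0.552, -0.023, 0.002], [321, 210])]
top end_face [(0.95, [0.521, -0.175, 0.037], [381, 221]), (0.26, [0.521, -0.058, 0.017], [334, 221])]
top stop_face []
top lever_knob [(0.58, [0.642, 0.029, 0.054], [301, 172]), (0.3, [0.377, 0.082, -0.001], [280, 277])]
top lever_pivot [(0.76, [0.64, 0.106, 0.051], [271, 173])]
top nut_grip [(0.56, [0.608, 0.105, 0.086], [270, 183])]
top dish_large [(0.68, [0.524, 0.028, 0.011], [301, 220]), (0.16, [0.32, 0.387, -0.0], [159, 299])]
top dish_small [(0.58, [0.52, -0.128, 0.011], [362, 222]), (0.25, [0.553, -0.023, 0.004], [321, 210])]
top dish_square [(0.97, [0.52, -0.056, 0.015], [334, 222])]
top lid_large [(0.89, [0.412, 0.29, -0.005], [199, 263]), (0.46, [0.531, 0.302, 0.001], [196, 217])]
top lid_small [(0.78, [0.524, -0.304, -0.001], [427, 222]), (0.7, [0.485, -0.39, 0.0], [460, 237])]
top lid_square [(0.96, [0.533, 0.302, 0.001], [196, 216]), (0.9, [0.436, 0.406, 0.003], [154, 253])]
top lid_oblong [(0.56, [0.422, -0.271, 0.002], [416, 261]), (0.32, [0.392, -0.16, -0.003], [373, 272])]
scene rack [(0.9, [0.552, -0.026, -0.0],
[... 560 characters left out ...]
061, 0.012], [297, 197]), (0.6, [0.383, 0.084, -0.0], [363, 190]), (0.54, [0.411, 0.293, 0.002], [425, 225])]
scene lid_large [(0.62, [0.409, 0.292, 0.004], [426, 224])]
scene lid_small [(0.64, [0.75, -0.058, -0.005], [249, 260]), (0.6, [0.701, 0.352, 0.002], [403, 323]), (0.55, [0.49, -0.392, 0.002], [216, 153]), (0.52, [0.524, -0.3, 0.001], [232, 171])]
scene lid_square [(0.88, [0.529, 0.304, 0.0], [412, 259]), (0.58, [0.435, 0.407, 0.002], [463, 250]), (0.15, [0.414, 0.293, 0.002], [425, 226])]
scene lid_oblong [(0.74, [0.52, -0.175, 0.034], [264, 178]), (0.56, [0.524, -0.304, 0.001], [231, 170]), (0.55, [0.422, -0.272, -0.001], [259, 155]), (0.46, [0.528, 0.089, 0.042], [341, 215])]
1.55
```

All three dishes are present. The top view shows large at (303,220), square (336,222) and small (362,222). The lever is closed, with its knob at (301,173). Next I'll take closer wrist views of the carrier and the lid candidates.

Run:
```python
from h import *
im=img("top"); cv2.imwrite("pics/b_top.png",cv2.resize(im["pixels"][160:300,120:480],None,fx=2.2,fy=2.2,interpolation=cv2.INTER_CUBIC))
for i,(p,y) in enumerate([((0.50,0.04,0.30),0.0),((0.50,-0.10,0.30),0.0)]):
    best=None
    for yy in (y,y+np.pi):
        q=robot.inverse_kinematics(p,down(yy)); print(yy,None if q is None else np.round(q,2))
    robot.movep(p,down(y))
    im=img("wrist"); cv2.imwrite(f"pics/b_w{i}.png",im["pixels"]); print(np.round(im["extrinsics"],3).tolist(), np.round(robot.get_obs()["eef_pos"],4))
    for n in "end_face stop_face lever_knob lever_pivot nut_grip dish_large dish_small dish_square lid_small".split():
        r=robot.tip_of(n,"wrist")
        print(n,[(round(float(d["p"]),2),np.round(d["xyz"],4).tolist(),proj(im,d["xyz"]).astype(int).tolist()) for d in r[:3]])
print(robot.get_obs()["time"])
```

```text
0.0 [-0.09  0.16  0.07  1.48  0.    1.48]
3.141592653589793 [-0.09  0.16  0.07  1.48  0.   -1.66]
[[1.0, -0.001, -0.001, 0.5], [-0.001, -0.947, -0.323, 0.122], [-0.001, 0.323, -0.947, 0.443], [0.0, 0.0, 0.0, 1.0]] [0.5001 0.0393 0.2998]
end_face [(0.61, [0.5199, -0.1721, 0.0401], [329, 287]), (0.36, [0.6013, 0.1041, 0.0829], [399, 121])]
stop_face [(0.63, [0.5225, 0.0909, 0.0423], [334, 129]), (0.47, [0.6381, 0.0292, 0.053], [414, 174]), (0.33, [0.5549, -0.0224, -0.0015], [350, 197])]
lever_knob [(0.88, [0.6409, 0.0277, 0.0521], [415, 175])]
lever_pivot [(0.62, [0.6423, 0.11, 0.0506], [423, 115])]
nut_grip [(0.62, [0.6035, 0.1045, 0.0788], [400, 120])]
dish_large [(0.94, [0.5298, 0.0297, 0.0157], [337, 168]), (0.33, [0.5182, -0.1259, 0.0128], [328, 255])]
dish_small [(0.8, [0.5239, -0.1265, 0.0107], [331, 255]), (0.51, [0.6445, 0.1076, 0.0498], [424, 117])]
dish_square [(0.56, [0.5238, -0.0579, 0.0155], [332, 220])]
lid_small [(0.57, [0.5241, -0.3043, -0.003], [330, 329])]
0.0 [-0.36  0.18  0.09  1.48  0.    1.21]
3.141592653589793 [-0.36  0.18  0.09  1.48  0.   -1.93]
[[1.0, -0.001, -0.001, 0.5], [-0.002, -0.947, -0.322, -0.018], [-0.001, 0.322, -0.947, 0.443], [0.0, 0.0, 0.0, 1.0]] [ 0.5    -0.0999  0.3   ]
end_face [(0.97, [0.5197, -0.1702, 0.0394], [330, 210])]
stop_face [(0.59, [0.5237, 0.0915, 0.0391], [337, 13])]
lever_knob [(0.84, [0.6379, 0.031, 0.0525], [426, 65])]
lever_pivot [(0.19, [0.5278, 0.0287, 0.0148], [337, 71])]
nut_grip [(0.49, [0.7488, -0.061, 0.0005], [477, 135])]
dish_large [(0.85, [0.5258, 0.0293, 0.0162], [336, 70])]
dish_small [(0.58, [0.5181, -0.1262, 0.0099], [329, 177])]
dish_square [(0.63, [0.5202, -0.0573, 0.0136], [331, 134])]
lid_small [(0.82, [0.5217, -0.3038, 0.002], [330, 271]), (0.74, [0.4887, -0.3901, 0.0014], [312, 309])]
5.525
```

View pics/b_top.png

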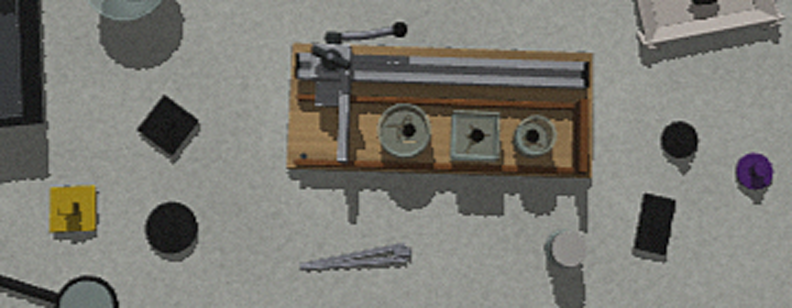

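View pics/b_w0.png

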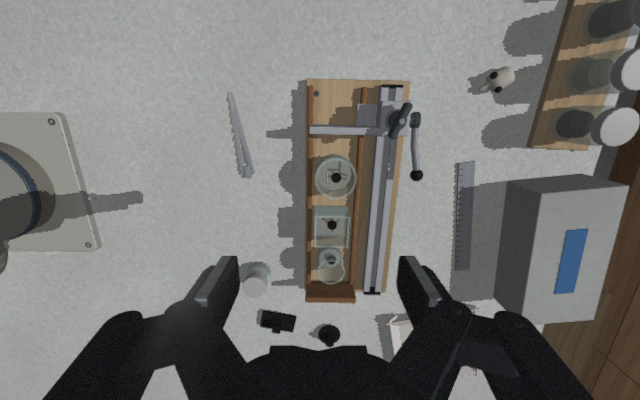

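View pics/b_w1.png

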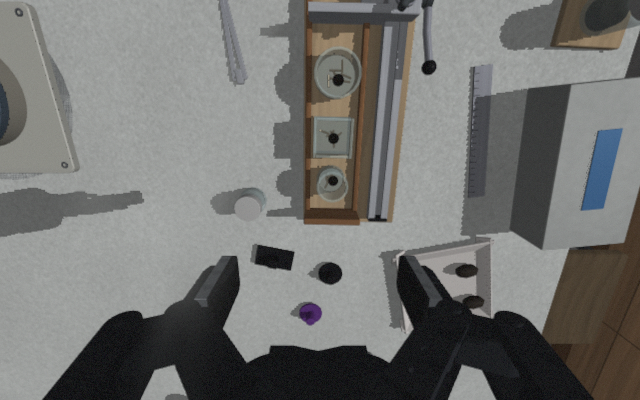

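The picture b_w0 shows the nut's wings at (395,135)-(410,105), so the nut already stands about 0.45 rad clockwise. The lever is closed, with its knob at (417,175). Now I'll measure the carrier's yaw and triangulate the knob and nut.

Run:
```python
from h import *
im=img("top")
c=lambda u,v:(120+u/2.2-0.25,160+v/2.2-0.25)
for nm,(u,v) in dict(TL=(292,45),TR=(592,57),BL=(288,168),BR=(590,180)).items():
    print(nm,np.round(atz(im,c(u,v),0.012),4))
im=img("wrist"); im0=dict(im); 
E0=np.array(im["extrinsics"]).copy(); E0[1,3]=0.122; im0["extrinsics"]=E0
for nm,uv in dict(kerbTL=(308,82),kerbBL=(305,300),tr=(409,80)).items(): print(nm,np.round(atz(im0,uv,0.024 if 'k' in nm else .012),4))
for nm,uv,z in [("kerbBL",(304,222),.024),("railend L",(369,219),.03),("railend R",(386,219),.03),("board BR",(390,221),.012),("railL up",(389,20),.03),("plateL",(305,213),.062),("plateR",(360,213),.062)]: print(nm,np.round(atz(im,uv,z),4))
wid=im["pixels"][0:240,280:460]; cv2.imwrite("pics/c_w1z.png",cv2.resize(wid,None,fx=3,fy=2.5,interpolation=cv2.INTER_CUBIC))
```

```text
TL [0.6291 0.1581 0.012 ]
TR [ 0.6184 -0.2001  0.012 ]
BL [0.4828 0.159  0.012 ]
BR [ 0.4716 -0.195   0.012 ]
kerbTL [0.4858 0.1544 0.024 ]
kerbBL [ 0.4765 -0.2103  0.024 ]
tr [0.6297 0.1581 0.012 ]
kerbBL [ 0.477  -0.1961  0.024 ]
railend L [ 0.5819 -0.1882  0.03  ]
railend R [ 0.6092 -0.1882  0.03  ]
board BR [ 0.621  -0.1993  0.012 ]
railL up [0.591  0.0882 0.03  ]
plateL [ 0.4808 -0.1655  0.062 ]
plateR [ 0.5617 -0.1655  0.062 ]
```

```bash
cat >> h.py <<'E'
YAW=-0.03; ORG=np.array([0.5515,-0.0215])
def r2w(x,y,z):
    c,s=np.cos(YAW),np.sin(YAW); return np.array([ORG[0]+c*x-s*y, ORG[1]+s*x+c*y, z])
def w2r(p):
    d=np.asarray(p)[:2]-ORG; c,s=np.cos(YAW),np.sin(YAW); return np.array([c*d[0]+s*d[1],-s*d[0]+c*d[1]])
def tri(obs):
    A=[];b=[]
    for im,uv in obs:
        c,d=ray(im,uv); d=d/np.linalg.norm(d); P=np.eye(3)-np.outer(d,d); A.append(P); b.append(P@c)
    return np.linalg.lstsq(np.vstack(A),np.hstack(b),rcond=None)[0]
E
python3 - <<'E'
from h import *
def blob(im,center,rad,thr=45):
    g=im["pixels"].max(axis=2); x,y=map(int,center)
    m=(g[y-rad:y+rad+1,x-rad:x+rad+1]<thr); n,l,s,c=cv2.connectedComponentsWithStats(m.astype(np.uint8))
    i=max(range(1,n),key=lambda k:s[k][4]); return c[i]+[x-rad,y-rad],s[i][4]
robot.movep((0.50,-0.02,0.30),down(YAW)); a=img("wrist"); 
u=proj(a,(.640,.029,.05)); ca,na=blob(a,u,10); da=robot.tip_of("lever_knob","wrist"); na_=robot.tip_of("nut_grip","wrist")
cv2.imwrite("pics/d0.png",cv2.resize(a["pixels"][20:220,280:480],None,fx=3,fy=3))
robot.movep((0.58,0.06,0.22),down(YAW)); b=img("wrist")
v=proj(b,(.640,.029,.05)); cb,nb=blob(b,v,14)
cv2.imwrite("pics/d1.png",b["pixels"])
print(u,ca,na,v,cb,nb,"tri",tri([(a,ca),(b,cb)]))
for n in "lever_knob nut_grip lever_pivot stop_face dish_large".split():
    print(n,[(round(float(d["p"]),2),np.round(d["xyz"],4).tolist(),proj(b,d["xyz"]).astype(int).tolist()) for d in robot.tip_of(n,"wrist")[:2]])
print([ (d["p"],d["xyz"]) for d in da[:1]+na_[:1]], robot.get_obs()["time"])
E
```

```text
[418.84021528 129.93342209] [420.24299065 130.02803738] 107 [369.24832481 205.0885307 ] [370.265625 206.5     ] 128 tri [0.64014694 0.02922435 0.05537141]
lever_knob [(0.9, [0.6387, 0.0308, 0.0513], [368, 204]), (0.42, [0.6414, 0.1055, 0.052], [372, 140])]
nut_grip [(0.74, [0.6041, 0.1055, 0.079], [340, 144])]
lever_pivot [(0.71, [0.6415, 0.103, 0.05], [372, 142])]
stop_face [(0.87, [0.5233, 0.0891, 0.0391], [268, 156])]
dish_large [(0.91, [0.527, 0.031, 0.0126], [278, 196])]
[(0.68, [0.6414, 0.0297, 0.0532]), (0.76, [0.6028, 0.1026, 0.0847])] 7.1
```

View pics/d1.png

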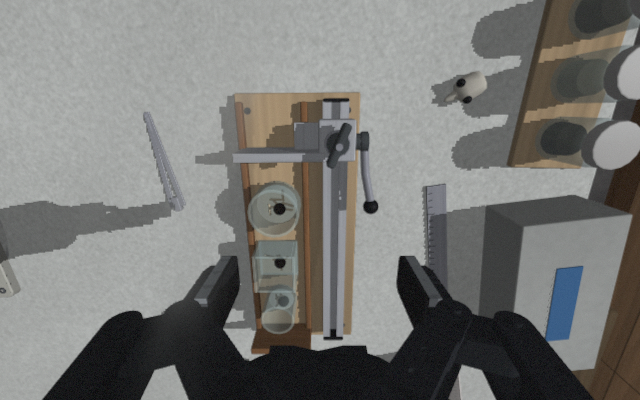

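View pics/d0.png

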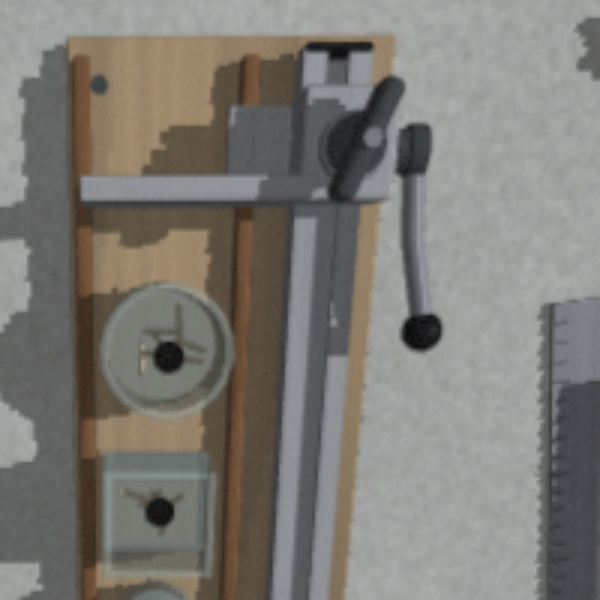

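```bash
cat >> h.py <<'E'
def st(tag=""):
    o=robot.get_obs(); print(tag,"t=%.1f"%o["time"],"tcp",np.round(o["eef_pos"],4),"open %.4f"%o["opening"],"F",np.round(o["ft_force"],1),"q6 %.2f"%o["joints"][5]); return o
def yv(): return np.array([-np.sin(YAW),np.cos(YAW)])
def arc(P,a0,a1,v=0.12,step=0.15,R_=0.075,guard=30):
    Q=down(YAW); n=max(2,int(abs(a1-a0)/step))
    for a in np.linspace(a0,a1,n+1)[1:]:
        xy=P[:2]-R_*np.cos(a)*yv(); z=P[2]+R_*np.sin(a)-robot.pinch_z
        if robot.servo_line([xy[0],xy[1],z],Q,velocity=v,guard=guard): print("guard at",a); st(); break
E
python3 - <<'E'
from h import *
K=np.array([.6403,.0295,.052]); P=np.array([K[0]+.075*.03,K[1]+.075,.051])
Q=down(YAW)
robot.movep([K[0],K[1],.14],Q); st("above")
print(robot.servo_line([K[0],K[1],K[2]-robot.pinch_z],velocity=.12,guard=10)); st("down")
robot.grab(30); st("grip")
arc(P,0.0,2.88); st("end")
im=img("wrist"); cv2.imwrite("pics/e0.png",im["pixels"])
robot.open(); o=st("rel")
robot.servo_line(o["eef_pos"]+[0,0,.10],velocity=.2); st()
t=img("top"); cv2.imwrite("pics/e1.png",cv2.resize(t["pixels"][150:270,220:420],None,fx=3.5,fy=3.5))
print([(d["p"],np.round(d["xyz"],3)) for d in robot.tip_of("lever_knob","top")[:2]])
E
```

```text
above t=7.6 tcp [0.64   0.0291 0.1395] open 0.0859 F [-0.7  1.1  0.7] q6 1.52
False
down t=8.6 tcp [0.6408 0.0295 0.0343] open 0.0854 F [-1.2 -0.6  0.5] q6 1.52
grip t=9.3 tcp [0.6408 0.0295 0.0335] open 0.0159 F [2.6 0.1 0.8] q6 1.52
end t=14.0 tcp [0.6443 0.1767 0.0512] open -0.0002 F [ 0.3  0.4 -0.3] q6 1.74
rel t=14.9 tcp [0.6447 0.1769 0.0517] open 0.0857 F [0.2 0.6 0.5] q6 1.74
 t=15.5 tcp [0.6443 0.1769 0.1507] open 0.0853 F [ 0.1  0.5 -0.6] q6 1.74
[(0.7, array([ 0.55 , -0.026,  0.004])), (0.55, array([0.645, 0.145, 0.113]))]
```

Run:
```python
from h import *
s=img("scene"); print([(d["p"],np.round(d["xyz"],3)) for d in robot.tip_of("lever_knob","scene")[:3]])
cv2.imwrite("pics/e2.png",cv2.resize(s["pixels"][170:290,250:400],None,fx=4,fy=4,interpolation=cv2.INTER_CUBIC))
```

```text
[(0.6, array([0.645, 0.148, 0.113])), (0.55, array([0.646, 0.101, 0.048]))]
```

View pics/e1.png

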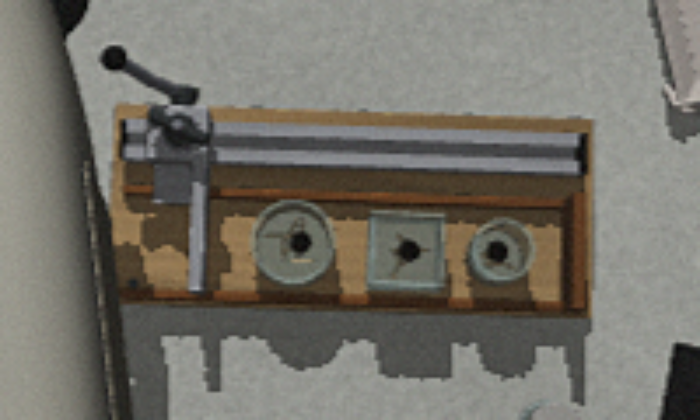

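View pics/e2.png

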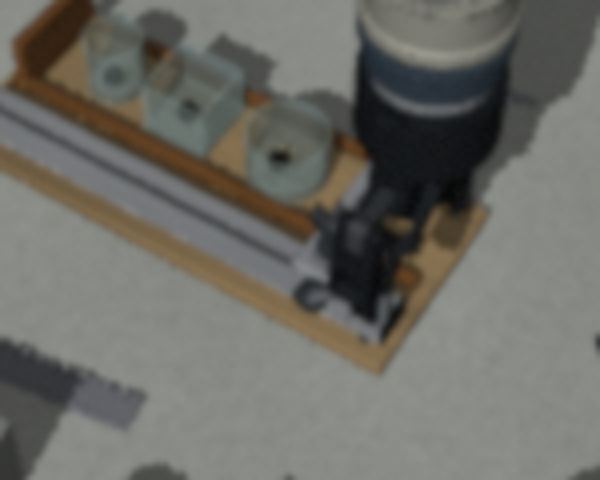

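In e1 the knob is at (113,57). It slipped out at about 2.15 rad, so I'll pinch it again there more firmly and finish the arc.

Run:
```python
from h import *
P=np.array([.6425,.1045,.051]); Q=down(YAW); a=2.16
xy=P[:2]-.075*np.cos(a)*yv(); z=P[2]+.075*np.sin(a)-robot.pinch_z
robot.movep([xy[0],xy[1],.17],Q)
w=img("wrist"); cv2.imwrite("pics/f0.png",w["pixels"])
print([(d["p"],np.round(d["xyz"],3)) for d in robot.tip_of("lever_knob","wrist")[:2]])
print(robot.servo_line([xy[0],xy[1],z],velocity=.1,guard=10)); st("dn")
robot.grab(60); st("grip")
for b in (2.3,2.45,2.6,2.75,2.87):
    arc(P,a,b,step=.2,v=.08); a=b; st(str(b))
w=img("wrist"); cv2.imwrite("pics/f1.png",w["pixels"])
```

```text
[(0.78, array([0.642, 0.15 , 0.111])), (0.3, array([0.527, 0.029, 0.013]))]
False
dn t=17.0 tcp [0.6441 0.1463 0.0953] open 0.0855 F [ 0.3  0.3 -0.1] q6 1.70
grip t=17.7 tcp [0.6436 0.1463 0.0949] open 0.0144 F [-1.7  1.6  2.9] q6 1.70
2.3 t=18.2 tcp [0.6438 0.1546 0.088 ] open 0.0146 F [-3.2  0.5  3.1] q6 1.71
2.45 t=18.7 tcp [0.6441 0.1626 0.08  ] open 0.0142 F [-4.2  2.5  2.8] q6 1.72
2.6 t=19.2 tcp [0.6444 0.1688 0.0708] open 0.0145 F [-4.4  2.6  1. ] q6 1.73
2.75 t=19.7 tcp [0.6447 0.1735 0.0605] open 0.0002 F [-0.2  0.1  0.6] q6 1.74
2.87 t=20.2 tcp [0.6445 0.1767 0.0521] open 0.0004 F [ 0.4 -0.4  0.5] q6 1.74
```

View pics/f1.png

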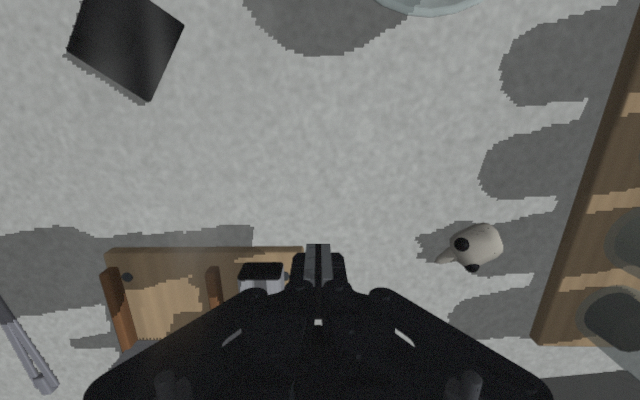

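Run:
```python
from h import *
P=np.array([.6425,.1045,.051]); Q=down(YAW)
o=st(); robot.servo_line(o["eef_pos"]+[0,0,.08],velocity=.2)
for c in ("top","scene"):
    w=img(c); print(c,[(d["p"],np.round(d["xyz"],3)) for d in robot.tip_of("lever_knob",c)[:2]])
    if c=="top": cv2.imwrite("pics/g0.png",cv2.resize(w["pixels"][150:220,220:320],None,fx=6,fy=6,interpolation=cv2.INTER_CUBIC))
```

```text
t=20.2 tcp [0.6446 0.1767 0.0523] open -0.0001 F [-0.5 -0.1  0. ] q6 1.74
top [(0.41, array([0.645, 0.15 , 0.089]))]
scene [(0.57, array([0.65 , 0.152, 0.091]))]
```

View pics/g0.png

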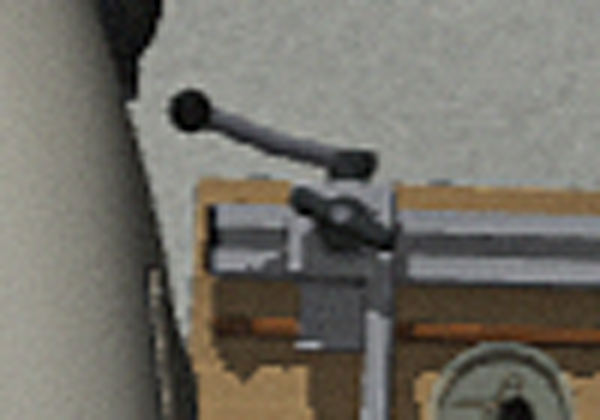

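In g0 the knob is at (191,110) and the nut at (342,222). The lever stands at about 2.57 rad, and the stop slid about 14 mm towards -y. I'll press the knob straight down with shut fingers.

Run:
```python
from h import *
Q=down(YAW)
w=img("top"); K=atz(w,(251.6,168.1),.09); print(K, atz(w,(276.8,186.8),.083))
robot.movep([.645,K[1]+.006,.125],Q); st()
print(robot.servo_line([.645,K[1]+.006,.0755],velocity=.06,guard=12)); st("dn")
o=robot.get_obs(); robot.servo_line(o["eef_pos"]+[0,0,.10],velocity=.2)
robot.movep([.52,.06,.27],Q)
for c in ("top","wrist"):
    w=img(c); 
    for n in ("lever_knob","lever_pivot","nut_grip","stop_face"): print(c,n,[(round(float(d["p"]),2),np.round(d["xyz"],3).tolist()) for d in robot.tip_of(n,c)[:2]])
    cv2.imwrite(f"pics/h_{c}.png",w["pixels"] if c=="wrist" else cv2.resize(w["pixels"][150:220,220:320],None,fx=6,fy=6,interpolation=cv2.INTER_CUBIC))
```

```text
[0.64360804 0.1513422  0.09      ] [0.59922342 0.08961464 0.083     ]
 t=21.3 tcp [0.6446 0.1565 0.1241] open -0.0000 F [ 0.5 -0.   1.3] q6 1.71
True
dn t=22.1 tcp [0.6449 0.1576 0.0761] open 0.0001 F [-2.4  0.2  9.4] q6 1.71
top lever_knob []
top lever_pivot []
top nut_grip [(0.62, [0.699, 0.351, -0.003]), (0.24, [0.751, -0.064, 0.0])]
top stop_face []
wrist lever_knob [(0.73, [0.643, 0.156, 0.067])]
wrist lever_pivot [(0.77, [0.644, 0.081, 0.051])]
wrist nut_grip [(0.81, [0.601, 0.073, 0.079])]
wrist stop_face [(0.59, [0.523, 0.062, 0.043])]
```

View pics/h_wrist.png

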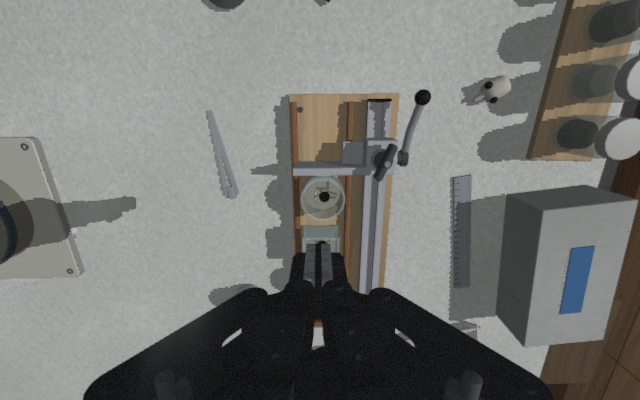

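The lever is fully open: the knob is at (423,97) with z about 0.067, and the press met its end stop at the expected height. Next I'll push the stop.

Run:
```python
from h import *
Q=down(YAW); z=.036
robot.movep(r2w(-.044,.135,.13),Q)
robot.grab(30)
print(robot.servo_line(r2w(-.044,.135,z),velocity=.15,guard=10)); st("down")
print(robot.servo_line(r2w(-.044,.100,z),velocity=.06,guard=10)); o=st("near"); print(w2r(o["eef_pos"]))
g=robot.servo_line(r2w(-.044,.030,z),velocity=.035,guard=15); o=st("push"); print(g,w2r(o["eef_pos"]))
t=img("top"); cv2.imwrite("pics/i_top.png",cv2.resize(t["pixels"][150:270,220:420],None,fx=3.5,fy=3.5,interpolation=cv2.INTER_CUBIC))
```

```text
False
down t=25.6 tcp [0.5121 0.1147 0.0367] open 0.0001 F [ 0.5 -0.2  0.4] q6 1.66
False
near t=26.4 tcp [0.5105 0.0795 0.036 ] open 0.0000 F [-0.9  0.2  0.7] q6 1.59
[-0.04397327  0.09973716]
push t=28.5 tcp [0.5089 0.0102 0.036 ] open -0.0004 F [ 4.5  9.2 -2.6] q6 1.45
False [-0.04354079  0.03044004]
```

View pics/i_top.png

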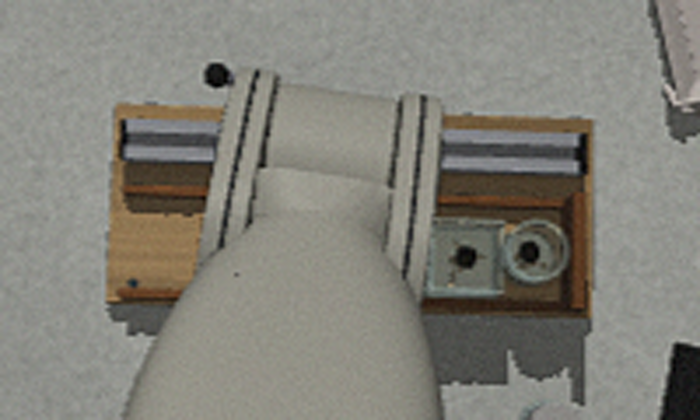

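Run:
```python
from h import *
z=.036
for y in np.arange(.026,-.004,-.004):
    g=robot.servo_line(r2w(-.044,y,z),velocity=.035,guard=14); o=st("push"); print(g,np.round(w2r(o["eef_pos"]),4))
    if g or o["ft_force"][1]>20: break
t=img("top"); cv2.imwrite("pics/j_top.png",cv2.resize(t["pixels"][150:270,220:420],None,fx=3.5,fy=3.5,interpolation=cv2.INTER_CUBIC))
```

```text
push t=28.8 tcp [0.5089 0.0083 0.0359] open 0.0000 F [1.3 5.3 3.2] q6 1.45
True [-0.0435  0.0285]
```

View pics/j_top.png

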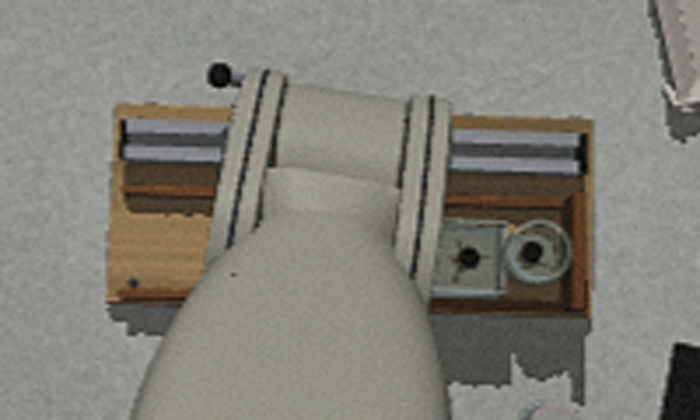

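Run:
```python
from h import *
z=.036; robot.wait(.2); st("rest")
for y in np.arange(.027,.004,-.002):
    g=robot.servo_line(r2w(-.044,y,z),velocity=.02,guard=25); robot.wait(.15); o=st("push"); print(g,np.round(w2r(o["eef_pos"]),4))
    if g or o["ft_force"][1]>14: break
t=img("top"); cv2.imwrite("pics/k_top.png",cv2.resize(t["pixels"][150:270,220:420],None,fx=3.5,fy=3.5,interpolation=cv2.INTER_CUBIC))
```

```text
rest t=29.0 tcp [0.5089 0.0083 0.0359] open -0.0001 F [0.5 4.5 3.4] q6 1.45
push t=29.4 tcp [0.5088 0.008  0.036 ] open -0.0000 F [ 4.7 13.8 -0.8] q6 1.44
False [-0.0435  0.0282]
push t=29.8 tcp [0.5088 0.0078 0.036 ] open -0.0001 F [ 4.9 23.6  0.4] q6 1.44
False [-0.0436  0.028 ]
```

View pics/k_top.png

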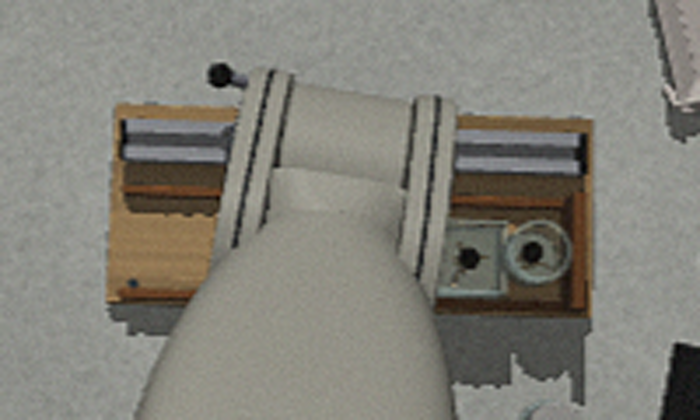

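Force rises to 24 N without further travel, so the row is closed. I'll back off and look from above.

Run:
```python
from h import *
Q=down(YAW)
robot.servo_line(r2w(-.044,.045,.036),velocity=.06); robot.servo_line(r2w(-.044,.045,.14),velocity=.25)
robot.open()
robot.movep([.56,-.02,.25],Q)
w=img("wrist"); cv2.imwrite("pics/l_w.png",w["pixels"])
cv2.imwrite("pics/l_wz.png",cv2.resize(w["pixels"][60:260,220:420],None,fx=3,fy=3,interpolation=cv2.INTER_CUBIC))
for n in "end_face lever_knob lever_pivot nut_grip stop_face dish_large dish_square dish_small".split():
    print(n,[(round(float(d["p"]),2),np.round(d["xyz"],4).tolist(),np.round(w2r(d["xyz"]),4).tolist(),proj(w,d["xyz"]).astype(int).tolist()) for d in robot.tip_of(n,"wrist")[:2]])
st()
```

```text
end_face [(0.83, [0.5196, -0.1729, 0.0396], [-0.0273, -0.1523], [293, 275]), (0.73, [0.5229, -0.1532, 0.0093], [-0.0246, -0.1325], [296, 253])]
lever_knob [(0.83, [0.6406, 0.0793, 0.0683], [0.086, 0.1034], [389, 87])]
lever_pivot [(0.9, [0.638, 0.0046, 0.051], [0.0857, 0.0287], [380, 154]), (0.34, [0.5197, -0.1747, 0.0404], [-0.0272, -0.1541], [293, 276])]
nut_grip [(0.71, [0.6015, 0.0016, 0.0807], [0.0493, 0.0246], [354, 161])]
stop_face [(0.86, [0.5212, -0.0091, 0.0454], [-0.0307, 0.0115], [287, 166])]
dish_large [(0.74, [0.5216, -0.0387, 0.0121], [-0.0294, -0.0181], [291, 182])]
dish_square [(0.8, [0.5173, -0.1023, 0.012], [-0.0318, -0.0818], [291, 224]), (0.66, [0.5233, -0.0392, 0.013], [-0.0277, -0.0185], [292, 183])]
dish_small [(0.59, [0.5216, -0.155, 0.009], [-0.0259, -0.1343], [296, 254])]
 t=32.7 tcp [ 0.5598 -0.0198  0.2498] open 0.0854 F [-0.3  0.5  0.2] q6 1.42
```

View pics/l_wz.png

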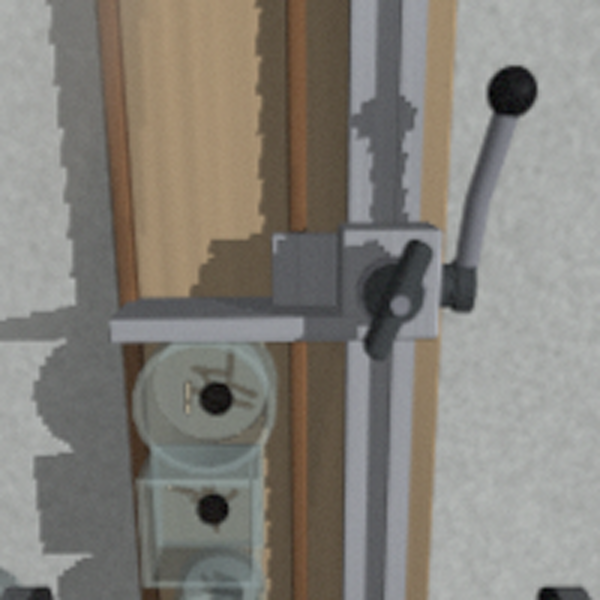

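Run:
```python
from h import *
Q=down(YAW)
a=img("wrist")
robot.movep([.60,-.06,.21],Q); b=img("wrist")
x,y=proj(b,(.6,.007,.0815)).astype(int); print(x,y)
cv2.imwrite("pics/m.png",cv2.resize(b["pixels"][y-50:y+50,x-50:x+50],None,fx=6,fy=6,interpolation=cv2.INTER_CUBIC)); np.save("mb.npy",[x-50,y-50])
for uv,z in [((353,160.0),.0815),((359.3,142.7),.0905),((346,177.3),.0905)]: p=atz(a,uv,z); print(p,w2r(p))
import pickle; pickle.dump((dict(a),dict(b)),open("ab.pkl","wb"))
print([(round(float(d["p"]),2),np.round(d["xyz"],4).tolist()) for d in robot.tip_of("nut_grip","wrist")[:2]])
```

```text
316 123
[0.5997449  0.00444557 0.0815    ] [0.04744494 0.02738102]
[0.60520281 0.02461298 0.0905    ] [0.05229547 0.04770307]
[ 0.59105404 -0.01310374  0.0905    ] [0.0392844  0.00957892]
[(0.77, [0.5989, 0.0047, 0.0795])]
```

View pics/m.png

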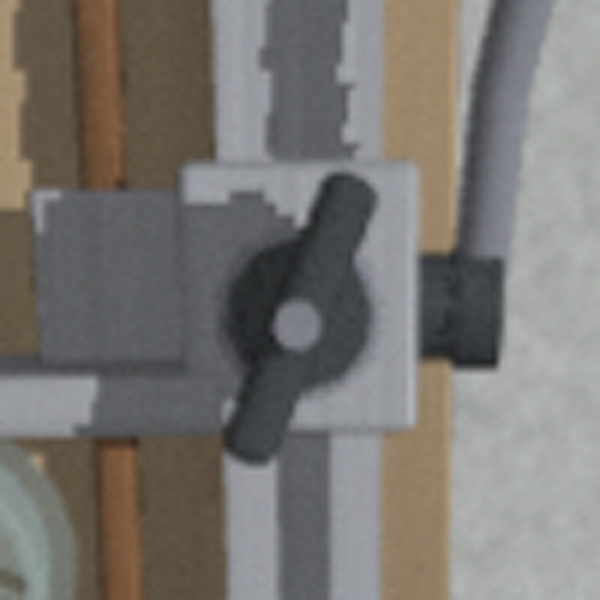

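Run:
```python
from h import *
import pickle
a,b=pickle.load(open("ab.pkl","rb"))
N=tri([(a,(352.7,160.)),(b,(316,126.3))]); print("N",N,w2r(N)); 
e1=tri([(a,(359.3,142.7)),(b,(266+350/6,73+185/6))]); e2=tri([(a,(346,177.3)),(b,(266+250/6,73+455/6))]); print(e1,e2,np.arctan2(e1[0]-e2[0],e1[1]-e2[1]))
print(atz(b,(316,126.3),.0905),atz(a,(352.7,160.),.0905))
for t in (-.358,-.358+np.pi,-.358-np.pi): 
    q=robot.inverse_kinematics([N[0],N[1],.076],down(t)); print(None if q is None else np.round(q,2))
    q=robot.inverse_kinematics([N[0],N[1],.076],down(t-1.5)); print(None if q is None else np.round(q,2))
```

```text
N [0.59954253 0.0042539  0.08039855] [0.04724841 0.02718337]
[0.60741053 0.0235978  0.07865842] [ 0.59134168 -0.01568905  0.08268679] 0.3882525401761706
[0.59965968 0.0049037  0.0905    ] [0.59832628 0.00613453 0.0905    ]
[-0.13  0.43 -0.14  1.01  0.    1.8 ]
[-0.13  0.43 -0.14  1.01  0.   -2.99]
[-0.13  0.43 -0.14  1.01  0.   -1.35]
[-0.13  0.43 -0.14  1.01  0.    0.15]
[-0.13  0.43 -0.14  1.01  0.   -1.35]
[-0.13  0.43 -0.14  1.01  0.    0.15]
```

Run:
```python
from h import *
N=np.array([.5995,.0047]); t=-.37+np.pi
robot.movep([N[0],N[1],.15],down(t)); st()
print(robot.servo_line([N[0],N[1],.077],velocity=.1,guard=10)); st("dn")
robot.grab(50); st("grip")
q0=np.array(robot.inverse_kinematics([N[0],N[1],.077],down(t))); 
q=np.array(robot.get_obs()["joints"]); base=q[5]; print(base,q0[5])
for d in [.3,.7,1.1,1.5,1.9,2.3,2.7,2.85,2.95,3.02,3.08]:
    qq=q.copy(); qq[5]=base+d; robot.goto_joints(qq); o=robot.get_obs()
    print("%.2f"%d,"t%.1f"%o["time"],np.round(o["joints"][5]-base,3),"op %.4f"%o["opening"],np.round(o["ft_force"],1),np.round(o["wrist_torque"],2))
    if abs(o["wrist_torque"][2])>.6: print("snug"); break
```

```text
t=35.6 tcp [0.5995 0.0047 0.1502] open 0.0856 F [ 0.   0.2 -0.5] q6 -1.33
False
dn t=36.4 tcp [0.5998 0.0047 0.0775] open 0.0855 F [-0.3  0.6  0.5] q6 -1.33
grip t=37.1 tcp [0.5992 0.0047 0.0772] open 0.0073 F [-2.2 -0.2  4.3] q6 -1.33
-1.3328656808264998 -1.3328577959420773
0.30 t37.5 0.296 op 0.0074 [-3.2  0.5  4.1] [ 0.11  0.67 -0.02]
0.70 t38.0 0.694 op 0.0078 [-4.6  2.1  5.5] [ 0.4   1.04 -0.  ]
1.10 t38.5 1.094 op 0.0077 [-5.   3.4  3.6] [ 0.72  1.08 -0.02]
1.50 t38.9 1.494 op 0.0074 [-5.5  4.8  4.9] [ 0.94  1.07 -0.02]
1.90 t39.4 1.894 op 0.0074 [-3.8  5.   4.9] [ 1.18  0.93 -0.08]
2.30 t39.9 2.294 op 0.0078 [-4.4  6.4  4.5] [ 1.38  0.81 -0.02]
2.70 t40.3 2.694 op 0.0077 [-2.8  5.9  3.2] [1.54 0.55 0.  ]
2.85 t40.6 2.845 op 0.0076 [-1.3  7.8  3.4] [1.45 0.48 0.  ]
2.95 t40.8 2.945 op 0.0075 [-1.4  7.3  2.9] [ 1.5   0.33 -0.1 ]
3.02 t41.1 3.014 op 0.0074 [-0.5  7.   3.3] [ 1.46  0.3  -0.01]
3.08 t41.3 3.074 op 0.0076 [-1.   5.8  2.7] [1.37 0.32 0.33]
```

Torque rose at 3.07 rad of turn, so the nut is at its stop. I'll release and check the nut and the row.

Run:
```python
from h import *
robot.open(); o=st("rel"); robot.servo_line(o["eef_pos"]+[0,0,.08],velocity=.2)
robot.movep([.56,-.09,.28],down(YAW))
w=img("wrist"); 
cv2.imwrite("pics/n_wz.png",cv2.resize(w["pixels"][20:240,220:420],None,fx=2.7,fy=2.7,interpolation=cv2.INTER_CUBIC))
for n in "end_face lever_knob lever_pivot nut_grip stop_face dish_large dish_square dish_small".split():
    print(n,[(round(float(d["p"]),2),np.round(d["xyz"],4).tolist(),np.round(w2r(d["xyz"]),4).tolist()) for d in robot.tip_of(n,"wrist")[:2]])
```

```text
rel t=42.1 tcp [0.5992 0.0047 0.0772] open 0.0855 F [ 0.5 -0.1 -1.1] q6 1.75
end_face [(0.76, [0.5178, -0.1734, 0.0375], [-0.0291, -0.1528])]
lever_knob [(0.92, [0.6426, 0.0776, 0.0685], [0.0881, 0.1018])]
lever_pivot [(0.82, [0.6376, 0.0057, 0.0509], [0.0852, 0.0298])]
nut_grip [(0.76, [0.5985, 0.0059, 0.0811], [0.0462, 0.0288])]
stop_face [(0.82, [0.5209, -0.0075, 0.0423], [-0.031, 0.0131]), (0.24, [0.5191, -0.1719, 0.0402], [-0.0279, -0.1513])]
dish_large [(0.67, [0.5196, -0.0401, 0.0121], [-0.0313, -0.0195])]
dish_square [(0.57, [0.5132, -0.1014, 0.0143], [-0.0359, -0.081])]
dish_small [(0.72, [0.5195, -0.1523, 0.0121], [-0.0281, -0.1317])]
```

View pics/n_wz.png

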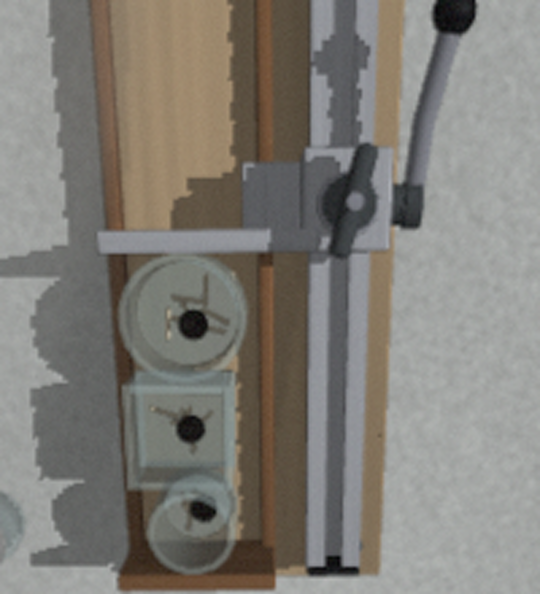

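The nut now stands at about 3.36 rad, and the row is closed. Next I'll triangulate the knob for a better-centred pinch.

```bash
python3 - <<'E'
from h import *
def blob(im,center,rad,thr=45):
    g=im["pixels"].max(axis=2); x,y=map(int,center)
    m=(g[y-rad:y+rad+1,x-rad:x+rad+1]<thr); n,l,s,c=cv2.connectedComponentsWithStats(m.astype(np.uint8))
    i=max(range(1,n),key=lambda k:s[k][4]); return c[i]+[x-rad,y-rad],s[i]
K=(.641,.0785,.068); obs=[]
for i,p in enumerate([(.56,-.02,.26),(.62,.02,.20),(.66,.06,.24)]):
    robot.movep(p,down(YAW)); a=img("wrist"); u=proj(a,K); r=14; c,s=blob(a,u,r); print(u,c,s)
    obs.append((a,c)); x,y=map(int,u)
    cv2.imwrite(f"pics/o{i}.png",cv2.resize(a["pixels"][max(0,y-30):y+30,x-30:x+30],None,fx=5,fy=5))
    print([(round(float(d["p"]),2),np.round(d["xyz"],4).tolist()) for d in robot.tip_of("lever_knob","wrist")[:1]],[(round(float(d["p"]),2),np.round(d["xyz"],4).tolist()) for d in robot.tip_of("lever_pivot","wrist")[:1]])
k=tri(obs); print(k,[tri([obs[i],obs[j]]) for i,j in((0,1),(1,2),(0,2))],[proj(a,k)-c for a,c in obs]); st()
E
python3 -c "
import cv2,numpy as np
cv2.imwrite('pics/o.png',np.hstack([cv2.resize(cv2.imread(f'pics/o{i}.png'),(260,260)) for i in range(3)]))"
```

```text
[388.13450128  90.3613967 ] [388.59322034  92.19774011] [  8   9  15  15 177]
[(0.87, [0.6382, 0.0755, 0.0684])] [(0.95, [0.6396, 0.0066, 0.0497])]
[338.28231357 131.78143257] [338.79565217 133.74347826] [  7   8  17  18 230]
[(0.81, [0.6407, 0.0794, 0.068])] [(0.79, [0.6376, 0.0059, 0.0495])]
[300.49306387 165.58798049] [300.7027027  167.29054054] [  8  10  14  14 148]
[(0.87, [0.6383, 0.0753, 0.0689])] [(0.63, [0.6388, 0.007, 0.0481])]
[0.64133358 0.07665755 0.06901029] [array([0.64151042, 0.07660992, 0.06825796]), array([0.64131036, 0.07686977, 0.06997397]), array([0.64128995, 0.07661817, 0.0690363 ])] [array([-0.0334342 , -0.12766449]), array([-0.08242835,  0.08844998]), array([0.10895513, 0.04398832])]
 t=45.5 tcp [0.6592 0.0592 0.2399] open 0.0851 F [ 0.6 -0.7 -0.6] q6 1.56
```

View pics/o.png

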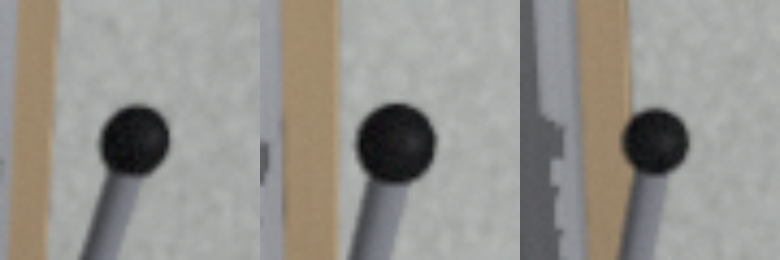

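Run:
```python
from h import *
K=np.array([.6413,.0767,.0685]); P=np.array([.6391,.0039,.0486]); Q=down(YAW)
robot.movep([K[0],K[1],.14],Q)
print(robot.servo_line([K[0],K[1],K[2]-.002-robot.pinch_z],velocity=.1,guard=10)); st("dn")
robot.grab(60); st("grip")
a=2.9
for b in np.arange(2.6,0.2,-.3):
    arc(P,a,b,step=.15,v=.1); a=b; o=st("%.2f"%b)
    if o["opening"]<.01: print("slipped"); break
else:
    arc(P,a,0.03,step=.1,v=.08); st("end")
```

```text
False
dn t=47.0 tcp [0.6418 0.0767 0.0485] open 0.0853 F [-0.1 -0.6  1.1] q6 1.59
grip t=47.7 tcp [0.6419 0.0768 0.0482] open 0.0142 F [ 3.2 -0.3  1. ] q6 1.59
2.60 t=48.2 tcp [0.6415 0.068  0.0685] open 0.0145 F [ 5.8  0.5 -0.3] q6 1.58
2.30 t=48.7 tcp [0.641  0.0535 0.0851] open 0.0144 F [ 6.8 -1.5 -4.4] q6 1.55
2.00 t=49.2 tcp [0.6405 0.0347 0.0972] open 0.0148 F [ 7.8 -1.2 -4.4] q6 1.53
1.70 t=49.8 tcp [0.6385 0.0131 0.1033] open 0.0001 F [-0.2 -2.  -0.4] q6 1.49
slipped
```

Run:
```python
from h import *
t=img("top"); print([(d["p"],np.round(d["xyz"],3)) for d in robot.tip_of("lever_knob","top")[:2]])
s=img("scene"); print([(d["p"],np.round(d["xyz"],3)) for d in robot.tip_of("lever_knob","scene")[:2]])
cv2.imwrite("pics/p_s.png",cv2.resize(s["pixels"][160:280,230:380],None,fx=5,fy=5,interpolation=cv2.INTER_CUBIC))
w=img("wrist"); cv2.imwrite("pics/p_w.png",w["pixels"])
```

```text
[]
[(0.6, array([0.644, 0.032, 0.116])), (0.53, array([0.527, 0.308, 0.001]))]
```

View pics/p_s.png

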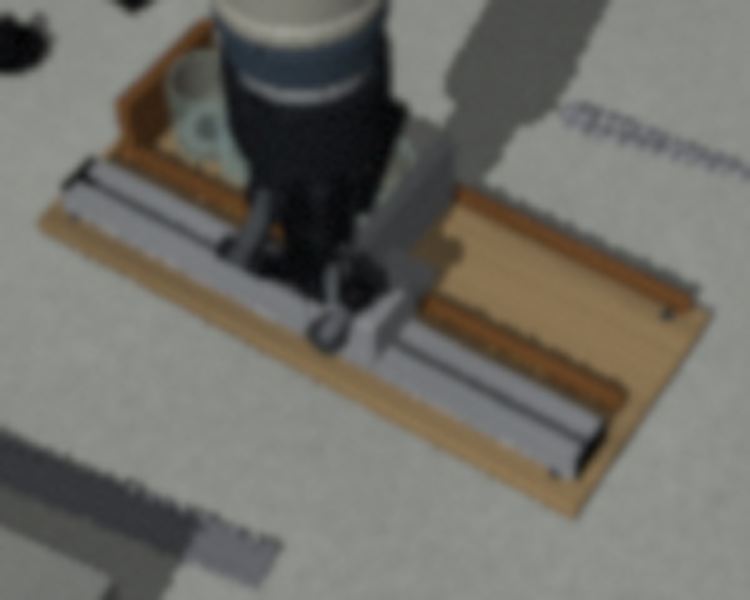

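View pics/p_w.png

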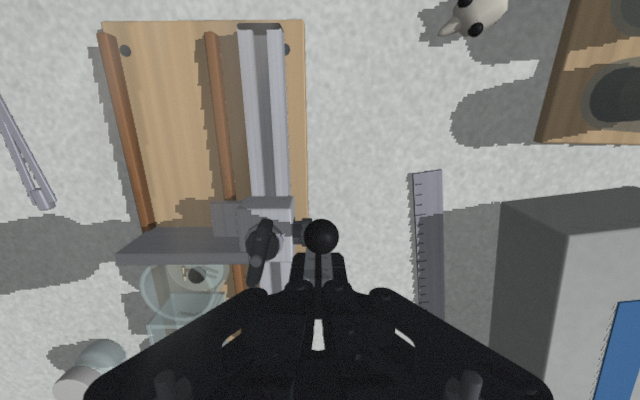

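Run:
```python
from h import *
P=np.array([.6391,.0039,.0506]); Q=down(YAW); v2=yv()
def pt(dy,z): xy=P[:2]+dy*v2; return [xy[0]+.001,xy[1],z]
o=st(); robot.servo_line(o["eef_pos"]+[0,0,.06],velocity=.2)
robot.movep(pt(.065,.165),Q)
print(robot.servo_line(pt(.065,.108),velocity=.15,guard=8)); st("behind")
for dy in (.045,.03,.015,0,-.015,-.022):
    g=robot.servo_line(pt(dy,.108),velocity=.08,guard=20); st("%.3f"%dy)
    if g: break
w=img("wrist"); cv2.imwrite("pics/q_w.png",w["pixels"])
print([(d["p"],np.round(d["xyz"],3)) for d in robot.tip_of("lever_knob","wrist")[:2]])
```

```text
t=50.0 tcp [0.6389 0.0137 0.104 ] open -0.0001 F [-0.9 -1.  -0.3] q6 1.49
False
behind t=51.3 tcp [0.6421 0.0682 0.1082] open 0.0001 F [ 0.1 -0.2  0.7] q6 1.58
0.045 t=51.7 tcp [0.6416 0.048  0.1085] open 0.0003 F [ 1.2 -0.9  0.7] q6 1.55
0.030 t=52.1 tcp [0.6409 0.0333 0.1079] open 0.0002 F [-0.4 -0.6  0.1] q6 1.52
0.015 t=52.4 tcp [0.6405 0.0182 0.1079] open -0.0002 F [ 0.1  0.1 -0.2] q6 1.50
0.000 t=52.7 tcp [0.6401 0.0031 0.1079] open 0.0001 F [ 0.9  0.3 -0.2] q6 1.48
-0.015 t=53.1 tcp [ 0.6397 -0.0119  0.1081] open 0.0002 F [ 0.2 -0.5  0.3] q6 1.45
-0.022 t=53.3 tcp [ 0.6395 -0.0185  0.108 ] open -0.0000 F [ 0.1 -0.2  0. ] q6 1.44
[(0.59, array([0.378, 0.084, 0.   ]))]
```

View pics/q_w.png

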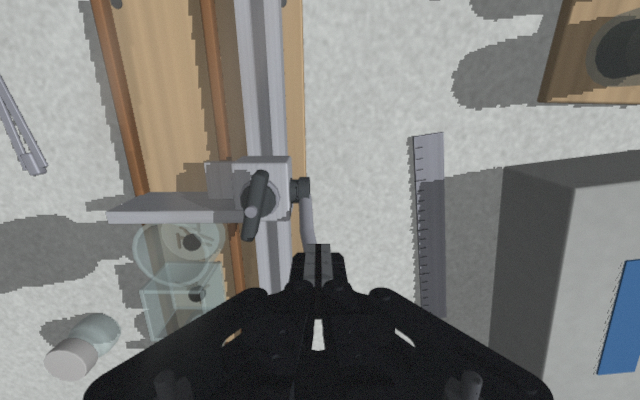

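Run:
```python
from h import *
o=st(); robot.servo_line(o["eef_pos"]+[0,0,.07],velocity=.2); robot.movep([.58,.05,.25],down(YAW))
for c in ("wrist","scene"):
    w=img(c); cv2.imwrite(f"pics/r_{c}.png",w["pixels"])
    for n in("lever_knob","lever_pivot","stop_face"): print(c,n,[(round(float(d["p"]),2),np.round(d["xyz"],3)) for d in robot.tip_of(n,c)[:2]])
```

```text
t=53.4 tcp [ 0.6396 -0.0183  0.1082] open 0.0001 F [ 0.4  0.1 -0. ] q6 1.44
wrist lever_knob [(0.94, array([ 0.635, -0.038,  0.112])), (0.33, array([ 0.553, -0.02 , -0.   ]))]
wrist lever_pivot [(0.79, array([0.639, 0.005, 0.051])), (0.2, array([ 0.636, -0.036,  0.108]))]
wrist stop_face [(0.87, array([ 0.521, -0.006,  0.042]))]
scene lever_knob [(0.44, array([ 0.64 , -0.039,  0.111]))]
scene lever_pivot [(0.68, array([0.642, 0.007, 0.05 ])), (0.31, array([ 0.522, -0.154,  0.013]))]
scene stop_face [(0.74, array([ 0.522, -0.013,  0.043]))]
```

View pics/r_wrist.png

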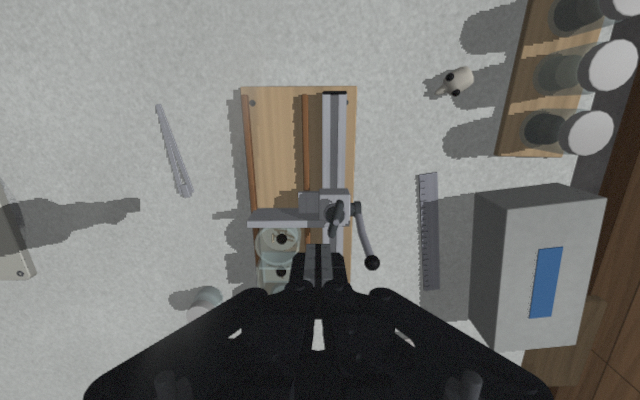

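The knob is at (372,262) in r_wrist, about 0.95 rad. I'll press it down along its arc.

Run:
```python
from h import *
P=np.array([.6391,.0039,.0506]); Q=down(YAW); v2=yv()
def pt(a,dz): xy=P[:2]-.075*np.cos(a)*v2; return [xy[0],xy[1],P[2]+.075*np.sin(a)+.009+dz]
robot.movep(pt(.92,.03),Q)
print(robot.servo_line(pt(.92,.001),velocity=.08,guard=10))
for a in (.75,.6,.45,.3,.15,.0):
    g=robot.servo_line(pt(a,0),velocity=.08,guard=22); o=st("%.2f"%a)
    if g: print("guard"); break
g=robot.servo_line(pt(0,-.003),velocity=.03,guard=15); st("press %s"%g)
o=robot.get_obs(); robot.servo_line(o["eef_pos"]+[0,0,.1],velocity=.25)
robot.movep([.56,-.04,.28],down(YAW))
w=img("wrist"); cv2.imwrite("pics/s_w.png",cv2.resize(w["pixels"][60:280,220:440],None,fx=2.7,fy=2.7,interpolation=cv2.INTER_CUBIC))
for n in("lever_knob","lever_pivot","nut_grip","stop_face","end_face","dish_large","dish_square","dish_small"): print(n,[(round(float(d["p"]),2),np.round(d["xyz"],4),np.round(w2r(d["xyz"]),4)) for d in robot.tip_of(n,"wrist")[:1]])
```

```text
False
0.75 t=56.3 tcp [ 0.6378 -0.0522  0.1113] open 0.0001 F [-0.1 -2.7  2.4] q6 1.39
0.60 t=56.6 tcp [ 0.6373 -0.0586  0.102 ] open -0.0001 F [-0.  -0.7  0.9] q6 1.38
0.45 t=56.9 tcp [ 0.6367 -0.0633  0.0918] open -0.0002 F [0.1 0.3 0.6] q6 1.37
0.30 t=57.2 tcp [ 0.6366 -0.0675  0.081 ] open 0.0001 F [-0.3 -0.4  0.4] q6 1.36
0.15 t=57.5 tcp [ 0.6365 -0.07    0.0702] open -0.0000 F [ 0.5  0.4 -0.4] q6 1.36
0.00 t=57.8 tcp [ 0.6367 -0.0709  0.0594] open 0.0001 F [-0.5  0.6  0.6] q6 1.36
press False t=58.0 tcp [ 0.6371 -0.071   0.0581] open 0.0000 F [-2.9 -0.4 10.8] q6 1.36
lever_knob [(0.71, array([ 0.6373, -0.0689,  0.0475]), array([ 0.0872, -0.0448]))]
lever_pivot [(0.8, array([0.6361, 0.0073, 0.0507]), array([0.0837, 0.0313]))]
nut_grip [(0.73, array([ 0.5145, -0.0996,  0.0154]), array([-0.0346, -0.0792]))]
stop_face [(0.73, array([ 0.5244, -0.0094,  0.0405]), array([-0.0275,  0.0113]))]
end_face [(0.75, array([ 0.5215, -0.1735,  0.0397]), array([-0.0254, -0.1528]))]
dish_large [(0.7, array([ 0.5226, -0.0377,  0.0176]), array([-0.0284, -0.0171]))]
dish_square [(0.81, array([ 0.5136, -0.0995,  0.0123]), array([-0.0355, -0.0791]))]
dish_small [(0.62, array([ 0.5212, -0.1536,  0.0131]), array([-0.0263, -0.1329]))]
```

View pics/s_w.png

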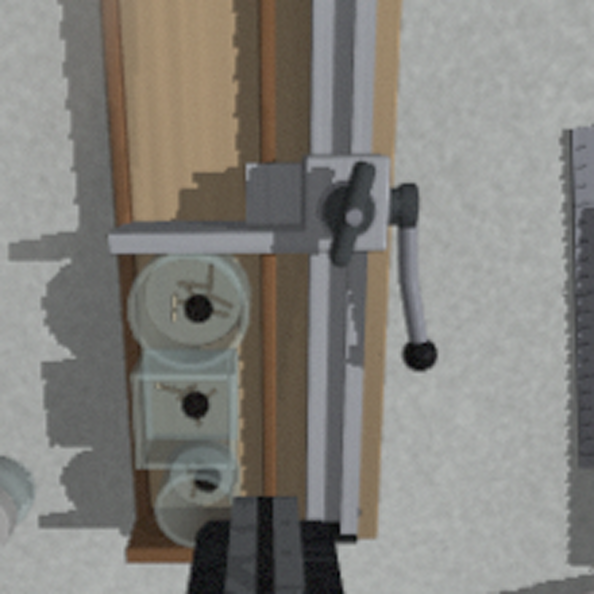

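The lever is closed: its knob is at (420,355) and level, and the press met the end stop. The row is still closed. Next I'll measure the dish rims by model fitting from both wrist directions, so that any hand-eye bias averages out.

```bash
cat > fit.py <<'E'
from h import *
from scipy.optimize import minimize
def outline(kind,size,c,z,yaw=0,n=120):
    if kind=="round":
        t=np.linspace(0,2*np.pi,n,endpoint=False); return np.c_[c[0]+size/2*np.cos(t),c[1]+size/2*np.sin(t),np.full(n,z)]
    k=np.linspace(-.5,.5,n//4,endpoint=False); s=np.r_[np.c_[k,0*k-.5],np.c_[0*k+.5,k],np.c_[-k,0*k+.5],np.c_[0*k-.5,-k]]*size
    cs,sn=np.cos(yaw),np.sin(yaw); return np.c_[c[0]+cs*s[:,0]-sn*s[:,1],c[1]+sn*s[:,0]+cs*s[:,1],np.full(len(s),z)]
def projn(im,X):
    T=np.linalg.inv(im["extrinsics"]); q=X@T[:3,:3].T+T[:3,3]
    return np.c_[im["fx"]*q[:,0]/q[:,2]+im["cx"],im["fy"]*q[:,1]/q[:,2]+im["cy"]]
def gradmap(im):
    g=cv2.GaussianBlur(im["pixels"],(0,0),1.0).astype(np.float32)
    m=np.sqrt(sum(cv2.Sobel(g[...,i],cv2.CV_32F,1,0)**2+cv2.Sobel(g[...,i],cv2.CV_32F,0,1)**2 for i in range(3)))
    return np.minimum(m,150)
def score(im,G,rings,c,yaw):
    s=0
    for kind,size,z in rings:
        uv=projn(im,outline(kind,size,c,z,yaw)).astype(np.float32)
        s+=cv2.remap(G,uv[None,:,0].copy(),uv[None,:,1].copy(),cv2.INTER_LINEAR).mean()
    return s
def fit(im,rings,c0,yaw0=0,rad=.010,step=.001,yaws=(0,)):
    G=gradmap(im); best=(-1,)
    for dy in yaws:
        for a in np.arange(-rad,rad+1e-9,step):
            for b in np.arange(-rad,rad+1e-9,step):
                s=score(im,G,rings,(c0[0]+a,c0[1]+b),yaw0+dy)
                if s>best[0]: best=(s,c0[0]+a,c0[1]+b,yaw0+dy)
    r=minimize(lambda v:-score(im,G,rings,v[:2],v[2] if len(yaws)>1 else yaw0),[best[1],best[2],best[3]],method="Nelder-Mead",options=dict(initial_simplex=[[best[1],best[2],best[3]],[best[1]+.0007,best[2],best[3]],[best[1],best[2]+.0007,best[3]],[best[1],best[2],best[3]+.03]],xatol=1e-5))
    return np.r_[r.x,-r.fun]
def draw(im,rings,c,yaw,col=(0,0,255)):
    P=im["pixels"].copy()
    for kind,size,z in rings:
        cv2.polylines(P,[np.round(projn(im,outline(kind,size,c,z,yaw))*8).astype(np.int32)],True,col,1,shift=3)
    return P
E
python3 - <<'E'
from fit import *
import pickle
robot.open(); V=[]
for p,y in [((.52,-.11,.25),YAW),((.52,-.06,.25),YAW+np.pi)]:
    robot.movep(p,down(y)); w=dict(robot.get_image("wrist")); V.append(w); st()
pickle.dump(V,open("V.pkl","wb"))
for i,w in enumerate(V): cv2.imwrite(f"pics/t{i}.png",w["pixels"])
D=dict(L=[("round",.062,.054),("round",.054,.054)],S=[("round",.046,.062),("round",.038,.062)],Q=[("sq",.054,.058),("sq",.046,.058)])
C=dict(L=(.520,-.040),Q=(.517,-.0995),S=(.517,-.150))
for k in D:
    for i,w in enumerate(V):
        f=fit(w,D[k],C[k],YAW,yaws=(-.1,-.05,0,.05,.1) if k=="Q" else (0,)); print(k,i,np.round(f,4),w2r(f[:2]))
        w["pixels"]=draw(w,D[k],f[:2],f[2])
for i,w in enumerate(V): cv2.imwrite(f"pics/t{i}d.png",cv2.resize(w["pixels"][40:260,200:440],None,fx=2.5,fy=2.5))
E
```

```text
t=61.0 tcp [ 0.5201 -0.1102  0.2503] open 0.0853 F [0.1 0.9 0.6] q6 1.23
 t=63.6 tcp [ 0.52 -0.06  0.25] open 0.0852 F [0.3 0.3 0.3] q6 -1.82
L 0 [ 5.2060e-01 -4.3900e-02 -2.8700e-02  2.2522e+02] [-0.03021149 -0.02328092]
L 1 [ 5.19900e-01 -4.47000e-02 -2.60000e-02  2.33132e+02] [-0.03090954 -0.02415582]
S 0 [ 5.192000e-01 -1.520000e-01 -3.030000e-02  2.259375e+02] [-0.02838656 -0.13136348]
S 1 [ 5.189000e-01 -1.519000e-01 -2.080000e-02  2.306644e+02] [-0.02866441 -0.13136485]
Q 0 [ 5.146000e-01 -1.019000e-01 -3.740000e-02  2.457399e+02] [-0.03446153 -0.0814204 ]
Q 1 [ 5.14400e-01 -1.05700e-01 -2.76000e-02  2.42161e+02] [-0.03451797 -0.08531585]
```

View pics/t0d.png

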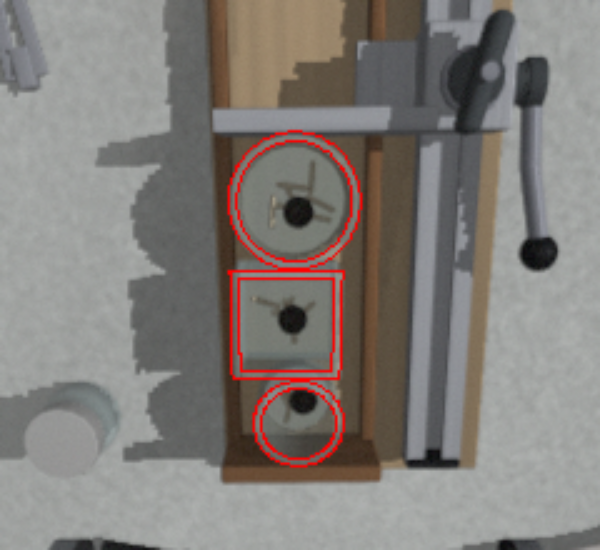

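View pics/t1d.png

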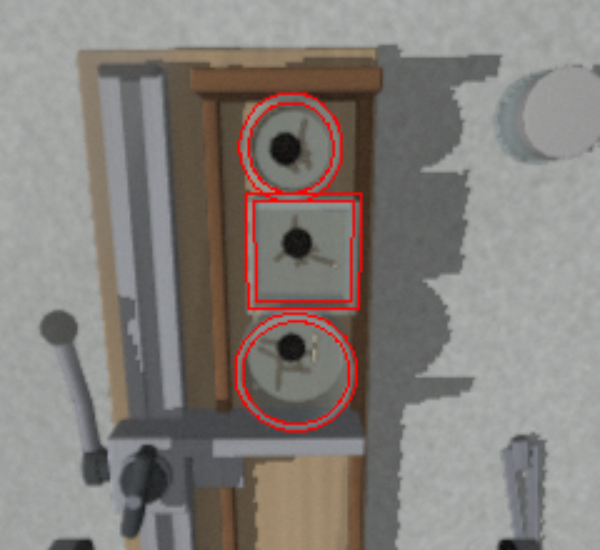

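The fits agree with a closed row: large to small is 107.7 mm where 108 is expected. Lid candidates in the b_top crop:

| Lid | Candidates (pixels) | Choice |
|---|---|---|
| lid_large | black round, 60 mm (172,230) | The only one of that size |
| lid_square | black (168,125), yellow (73,210) | Black |
| lid_small | black round (680,140), purple (755,170) | Black |

The oblong lid at (655,225) fits none of the dishes. I'll confirm each lid in a wrist crop before gripping it.

```bash
cat > lid.py <<'E'
from fit import *
LID=dict(L=("lid_large",[("round",.060,.009)],(.411,.291)),Q=("lid_square",[("sq",.052,.009)],(.531,.303)),S=("lid_small",[("round",.044,.009)],(.523,-.303)))
def toolx(y): return np.array([-np.sin(y),np.cos(y)])
def survey(k,c0,yaw0=0,base=YAW,yaws=(0,),z=.20,tag=""):
    name,rings,_=LID[k]; out=[]; pics=[]
    for y in (base,base+np.pi):
        p=np.array(c0)-.03*toolx(y); robot.movep([p[0],p[1],z],down(y)); w=dict(robot.get_image("wrist"))
        near=[d for d in robot.tip_of(name,"wrist") if np.linalg.norm(np.array(d["xyz"][:2])-c0)<.08]
        print("net",[(round(float(d["p"]),2),np.round(d["xyz"],3).tolist()) for d in near[:2]])
        f=fit(w,rings,c0,yaw0,rad=.015,yaws=yaws); out.append(f); print("fit",np.round(f,4))
        u=projn(w,np.array([[f[0],f[1],.009]]))[0].astype(int); P=draw(w,rings,f[:2],f[2]); x0=max(0,u[0]-60);y0=max(0,u[1]-60)
        pics.append(cv2.resize(P[y0:y0+120,x0:x0+120],(380,380),interpolation=cv2.INTER_CUBIC))
    cv2.imwrite(f"pics/lid_{k}{tag}.png",np.hstack(pics)); st()
    return out
E
python3 - <<'E'
from lid import *
o=survey("L",np.array([.411,.291])); print(np.mean(o,0))
E
```

```text
net [(0.92, [0.414, 0.293, 0.004])]
fit [  0.413   0.292   0.    150.   ]
net [(0.82, [0.413, 0.294, -0.001])]
fit [4.128e-01 2.923e-01 1.250e-02 1.500e+02]
 t=69.5 tcp [0.4119 0.321  0.2   ] open 0.0854 F [-0.2  0.1 -0.1] q6 -1.04
[4.12912500e-01 2.92145833e-01 6.25000000e-03 1.50000000e+02]
```

View pics/lid_L.png

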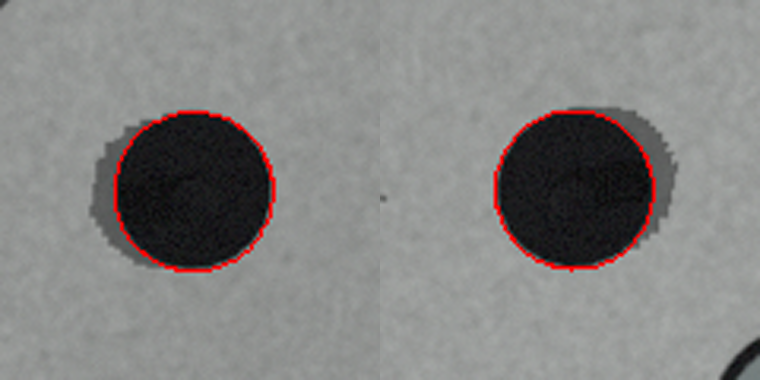

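Both crops show the black round lid centred, and the two views agree within 0.4 mm. Picking it now.

```bash
cat >> lid.py <<'E'
DISH=dict(L=(np.array([.5203,-.0443]),.050),S=(np.array([.5190,-.1520]),.058),Q=(r2w(-.0345,-.0818,0)[:2],.054))
ZG=.011
def pick(c,yaw,f=40):
    Q=down(yaw)
    robot.movep([c[0],c[1],.09],Q); g=robot.servo_line([c[0],c[1],ZG],velocity=.1,guard=10); st("down %s"%g)
    robot.grab(f); robot.wait(.1); o=st("grip"); robot.servo_line([c[0],c[1],.16],velocity=.15); o=st("lift"); return o
def place(k,yaw,dz=-.001,off=(0,0)):
    c,z=DISH[k]; c=c+np.array(off); Q=down(yaw)
    robot.movep([c[0],c[1],.16],Q); st("over")
    robot.servo_line([c[0],c[1],ZG+z+.012],velocity=.12)
    g=robot.servo_line([c[0],c[1],ZG+z+dz],velocity=.03,guard=6); o=st("seat %s"%g); print("height over seat %.1f mm"%((o["eef_pos"][2]-ZG-z)*1000)); return g,o
def release():
    robot.open(); o=st("rel"); robot.servo_line(o["eef_pos"]+[0,0,.09],velocity=.2)
E
python3 - <<'E'
from lid import *
y=YAW+np.pi
o=pick((.4129,.2921),y)
if o["opening"]>.008: print(place("L",y)[0])
w=robot.get_image("wrist"); cv2.imwrite("pics/u_w.png",w["pixels"])
E
```

```text
down False t=71.0 tcp [0.4134 0.2924 0.0117] open 0.0856 F [ 0.7 -0.7  0.4] q6 -1.09
grip t=71.7 tcp [0.413  0.2921 0.0112] open 0.0156 F [-0.3 -0.3  4.3] q6 -1.09
lift t=72.9 tcp [0.4125 0.2919 0.1591] open 0.0157 F [-0.2 -0.  -0.3] q6 -1.09
over t=74.2 tcp [ 0.5202 -0.0434  0.1599] open 0.0155 F [ 0.7  0.1 -0.9] q6 -1.79
seat True t=75.5 tcp [ 0.5204 -0.0444  0.0612] open 0.0153 F [-0.4 -0.3  5.7] q6 -1.79
height over seat 0.2 mm
True
```

View pics/u_w.png

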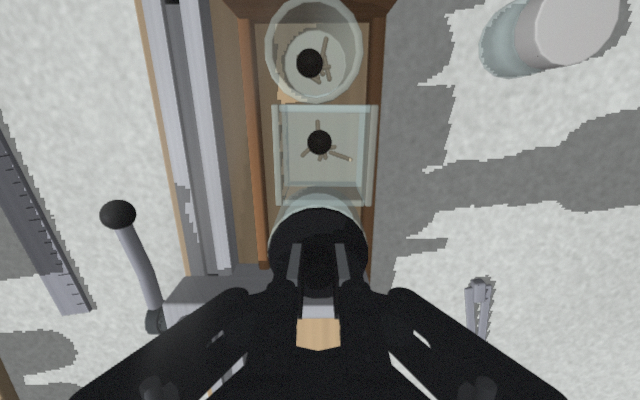

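Contact came 0.2 mm above the seat height, so the boss is in (u_w shows the lid centred at (318,245)). Releasing, then surveying the square lid.

Run:
```python
from lid import *
release()
o=survey("Q",np.array([.531,.303]),yaw0=0,base=YAW+np.pi,yaws=np.arange(-.8,.8,.08)); print(o)
```

```text
rel t=76.2 tcp [ 0.52   -0.0442  0.0608] open 0.0851 F [-0.3 -0.2  0.4] q6 -1.79
net [(0.81, [0.536, 0.305, 0.002])]
fit [  0.5327   0.301   -0.64   150.    ]
net [(0.69, [0.534, 0.306, 0.002])]
fit [  0.5328   0.3016  -0.6012 150.    ]
 t=81.0 tcp [0.5301 0.273  0.2   ] open 0.0851 F [ 0.4 -0.   0.6] q6 1.94
[array([  0.5327,   0.301 ,  -0.64  , 150.    ]), array([  0.53283381,   0.3016126 ,  -0.60115048, 150.        ])]
```

View pics/lid_Q.png

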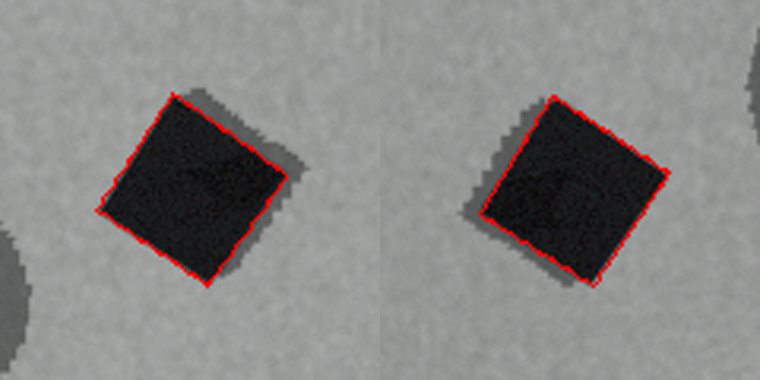

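```bash
sed -i 's/return np.minimum(m,150)/return m/' fit.py
python3 - <<'E'
from lid import *
w=dict(robot.get_image("wrist"))
f=fit(w,LID["Q"][1],(.5328,.3015),-.61,rad=.004,yaws=np.arange(-.08,.09,.02)); print(f)
g=w["pixels"].max(2); u=projn(w,np.array([[.5328,.3015,.009]]))[0].astype(int)
m=np.zeros_like(g); m[u[1]-50:u[1]+50,u[0]-50:u[0]+50]=(g[u[1]-50:u[1]+50,u[0]-50:u[0]+50]<50)
n,l,s,c=cv2.connectedComponentsWithStats(m); i=l[u[1],u[0]]; r=cv2.minAreaRect(np.argwhere(l==i)[:,::-1].astype(np.float32))
box=cv2.boxPoints(r); W=np.array([atz(w,b,.009) for b in box]); print(r,W.mean(0),[np.arctan2(*(W[(j+1)%4]-W[j])[1::-1]) for j in range(4)],[np.linalg.norm(W[(j+1)%4]-W[j]) for j in range(4)])
E
```

```text
[ 5.32470688e-01  3.01553701e-01 -6.20878992e-01  3.95956268e+02]
((319.3846130371094, 153.42308044433594), (42.711917877197266, 42.98926544189453), 33.6900634765625) [0.53240985 0.30151921 0.009     ] [np.float64(0.9332057231668288), np.float64(-0.6024966657203101), np.float64(-2.1670261652346055), np.float64(2.5115792175308886)] [np.float64(0.05084784941332043), np.float64(0.050274780992354516), np.float64(0.052259434607138715), np.float64(0.05240620372825004)]
```

Run:
```python
from lid import *
o=pick((.5326,.3014),-.62)
if o["opening"]>.008: print(DISH["Q"],place("Q",-.032)[0])
w=robot.get_image("wrist"); cv2.imwrite("pics/v_w.png",w["pixels"])
```

```text
down False t=82.7 tcp [0.5331 0.3016 0.0117] open 0.0857 F [ 0.7 -0.5  0.6] q6 2.57
grip t=83.4 tcp [0.5328 0.3015 0.0113] open 0.0153 F [-0.8 -0.2  4.1] q6 2.57
lift t=84.6 tcp [0.5322 0.3012 0.159 ] open 0.0149 F [ 0.4  0.  -0.3] q6 2.57
over t=86.1 tcp [ 0.5147 -0.1017  0.1599] open 0.0151 F [-0.5 -0.3 -1.3] q6 1.25
seat True t=87.3 tcp [ 0.5147 -0.1023  0.0652] open 0.0150 F [-0.9  0.7  7.1] q6 1.25
height over seat 0.2 mm
(array([ 0.51456189, -0.10222835]), 0.054) True
```

View pics/v_w.png

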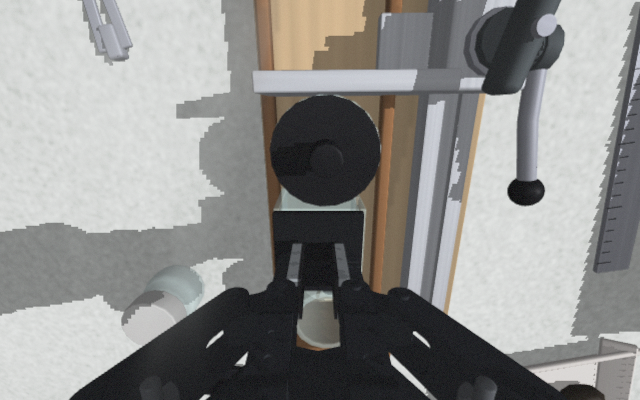

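Contact again came 0.2 mm over the seat, and the square lid is aligned at (318,240). Releasing, then surveying the small black lid.

Run:
```python
from lid import *
release()
o=survey("S",np.array([.523,-.303])); print(np.mean(o,0))
```

```text
rel t=88.1 tcp [ 0.5143 -0.1021  0.0648] open 0.0851 F [-0.4  0.2 -0.8] q6 1.25
net [(0.61, [0.525, -0.304, 0.002])]
fit [ 5.207000e-01 -3.048000e-01  1.450000e-02  4.052066e+02]
net [(0.56, [0.522, -0.302, -0.0])]
fit [ 5.20700e-01 -3.05300e-01  3.16000e-02  4.45769e+02]
 t=92.4 tcp [ 0.5239 -0.273   0.2   ] open 0.0858 F [ 0.2 -0.2  0.5] q6 -2.16
[ 5.20694645e-01 -3.05048164e-01  2.30197392e-02  4.25487823e+02]
```

View pics/lid_S.png

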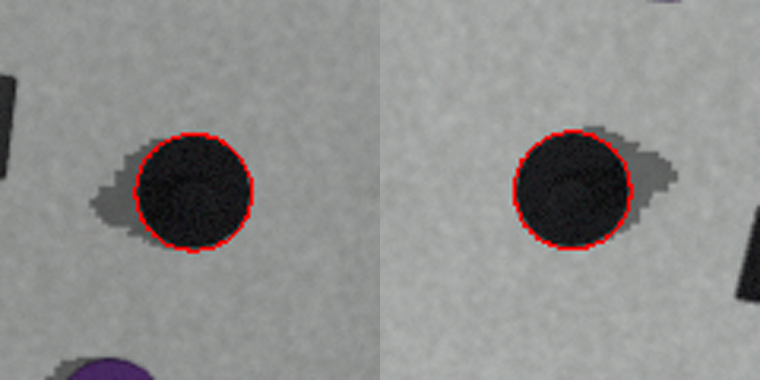

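It's the black lid, with the purple one clear below it. The two views agree, so I'll pick and place it.

Run:
```python
from lid import *
y=YAW+np.pi
o=pick((.5207,-.3050),y)
if o["opening"]>.008: print(place("S",y)[0])
w=robot.get_image("wrist"); cv2.imwrite("pics/x_w.png",w["pixels"])
```

```text
down False t=93.8 tcp [ 0.5212 -0.3053  0.0118] open 0.0856 F [-0.2  0.4 -1.1] q6 -2.21
grip t=94.6 tcp [ 0.5208 -0.3051  0.0113] open 0.0153 F [-0.7 -0.1  4.4] q6 -2.21
lift t=95.7 tcp [ 0.5203 -0.3047  0.159 ] open 0.0153 F [-0.1 -0.6 -0.6] q6 -2.21
over t=96.4 tcp [ 0.519  -0.1514  0.1598] open 0.0156 F [ 0.6 -0.4 -0.6] q6 -1.98
seat True t=97.6 tcp [ 0.5191 -0.152   0.0692] open 0.0154 F [-0.2  0.5  5.3] q6 -1.98
height over seat 0.2 mm
True
```

View pics/x_w.png

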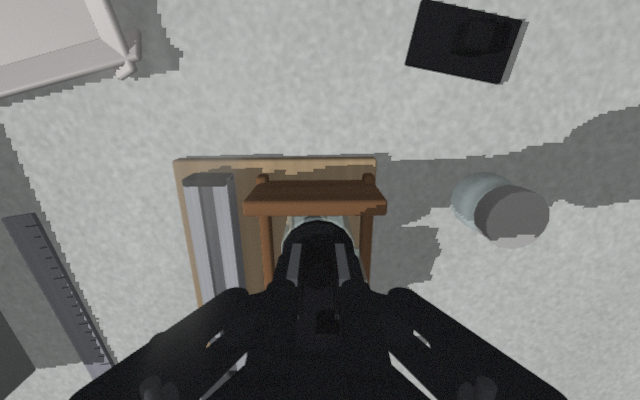

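Run:
```python
from lid import *
release()
R=dict(L=[("round",.060,.059)],Q=[("sq",.052,.063)],S=[("round",.044,.067)])
acc={k:[] for k in R}
for i,(p,y) in enumerate([((.52,-.06,.25),YAW+np.pi),((.52,-.13,.25),YAW)]):
    robot.movep(p,down(y)); w=dict(robot.get_image("wrist")); raw=w["pixels"].copy()
    for n in("stop_face","lever_knob","lever_pivot","nut_grip"): print(n,[(round(float(d["p"]),2),np.round(d["xyz"],3).tolist()) for d in robot.tip_of(n,"wrist")[:1]])
    w0=dict(w)
    for k in R:
        f=fit(w0,R[k],DISH[k][0],YAW,rad=.008,yaws=(-.04,0,.04) if k=="Q" else (0,)); acc[k].append(f); print(k,np.round(f,4),"off mm",np.round((f[:2]-DISH[k][0])*1000,1)); w["pixels"]=draw(w,R[k],f[:2],f[2])
    x=cv2.resize(w["pixels"][20:270,200:440],None,fx=1.6,fy=1.6*1,interpolation=cv2.INTER_CUBIC); r=cv2.resize(raw[20:270,200:440],None,fx=1.6,fy=1.6,interpolation=cv2.INTER_CUBIC)
    cv2.imwrite(f"pics/z{i}.png",np.hstack([r,x]))
s=robot.get_image("scene"); cv2.imwrite("pics/z_s.png",cv2.resize(s["pixels"][150:270,230:380],None,fx=5,fy=5,interpolation=cv2.INTER_CUBIC)); st()
```

```text
rel t=98.4 tcp [ 0.5188 -0.1519  0.0688] open 0.0852 F [-0.   0.  -0.6] q6 -1.98
stop_face []
lever_knob [(0.94, [0.636, -0.069, 0.05])]
lever_pivot [(0.85, [0.639, 0.003, 0.05])]
nut_grip [(0.79, [0.6, 0.004, 0.082])]
L [ 5.195000e-01 -4.370000e-02  4.800000e-03  2.246646e+02] off mm [-0.8  0.6]
Q [ 5.136000e-01 -1.019000e-01 -2.920000e-02  2.424817e+02] off mm [-1.   0.3]
S [ 5.182000e-01 -1.522000e-01 -4.330000e-02  2.222038e+02] off mm [-0.8 -0.2]
stop_face [(0.88, [0.52, -0.008, 0.042])]
lever_knob []
lever_pivot [(0.66, [0.636, 0.005, 0.049])]
nut_grip [(0.9, [0.6, 0.002, 0.079])]
L [ 5.194000e-01 -4.350000e-02 -2.730000e-02  2.209609e+02] off mm [-0.9  0.8]
Q [ 5.136000e-01 -1.020000e-01 -1.400000e-02  2.568091e+02] off mm [-1.   0.2]
S [ 5.184000e-01 -1.521000e-01 -2.170000e-02  2.363124e+02] off mm [-0.6 -0.1]
 t=102.6 tcp [ 0.52 -0.13  0.25] open 0.0853 F [ 0.4 -0.8  0.2] q6 1.20
```

View pics/z0.png

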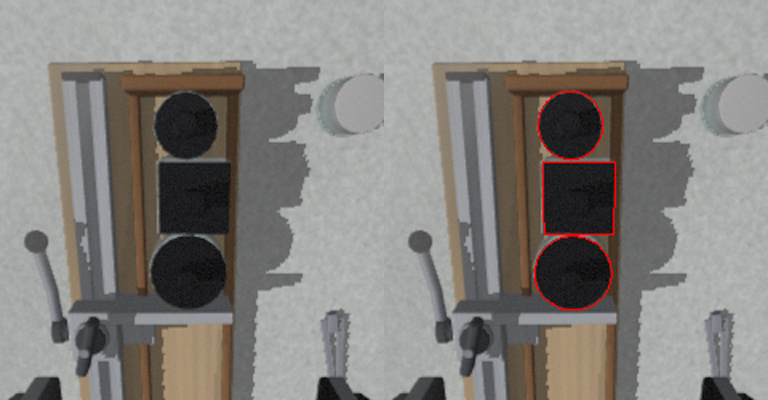

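View pics/z1.png

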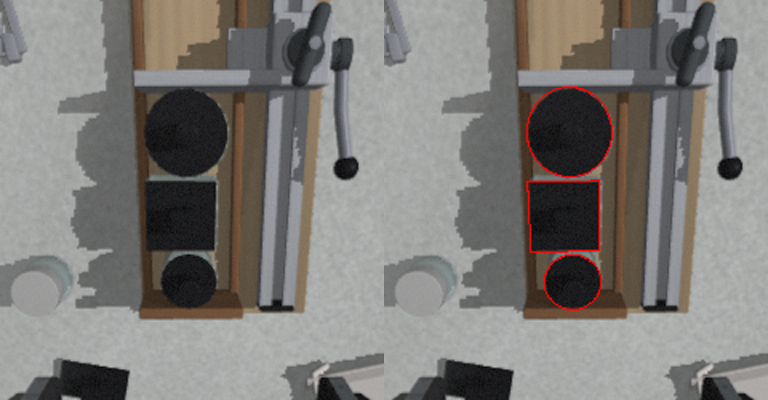

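View pics/z_s.png

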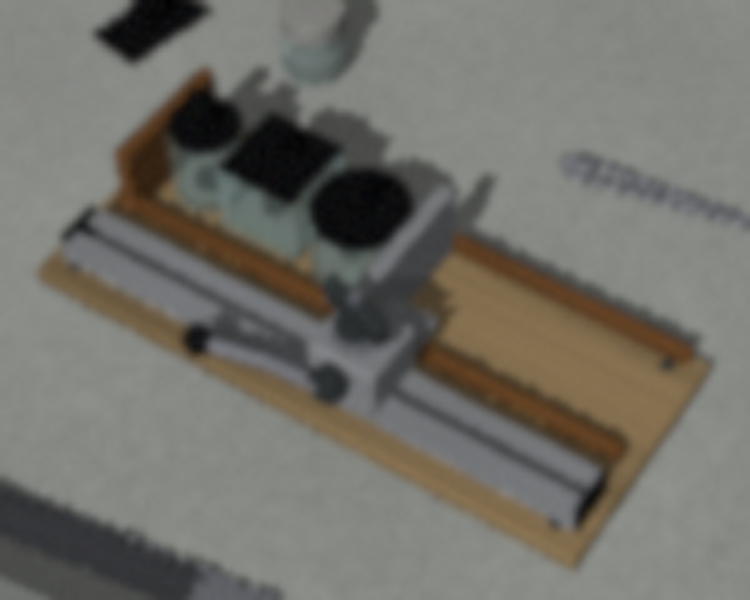

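Lids look seated and level. One last number to check before handing in is the gap between the stop face and the large dish.

Run:
```python
from lid import *
for i,(p,y) in enumerate([((.52,-.07,.22),YAW),((.52,.02,.22),YAW+np.pi)]):
    robot.movep(p,down(y)); w=dict(robot.get_image("wrist")); G=cv2.GaussianBlur(w["pixels"],(0,0),.7).astype(np.float32).sum(2)
    # profile of brightness along carrier y on top plane z=.064, averaged over x -.055..-.015
    ys=np.arange(-.01,.045,.0005); prof=[]
    for yy in ys:
        X=np.array([r2w(x,yy,.064) for x in np.arange(-.055,-.01,.002)]); uv=projn(w,X).astype(np.float32)
        prof.append(cv2.remap(G,uv[None,:,0].copy(),uv[None,:,1].copy(),cv2.INTER_LINEAR).mean())
    d=np.abs(np.diff(prof)); idx=[j for j in np.argsort(-d)[:8]]; print([(round(float(ys[j])+.00025,4),int(d[j])) for j in idx])
    f=fit(w,[("round",.062,.054)],DISH["L"][0],0,rad=.006); print("dish rim L rack",np.round(w2r(f[:2]),4))
    u=projn(w,np.array([r2w(-.03,.0,.06)]))[0].astype(int); cv2.imwrite(f"pics/zz{i}.png",cv2.resize(w["pixels"][max(0,u[1]-60):u[1]+60,u[0]-80:u[0]+80],None,fx=4,fy=4,interpolation=cv2.INTER_CUBIC))
st()
```

```text
[(0.0073, 51), (0.0163, 42), (0.0068, 42), (0.0168, 39), (0.0078, 38), (0.0173, 33), (0.0063, 29), (0.0083, 28)]
dish rim L rack [-0.0321 -0.0242]
[(0.0073, 42), (0.0078, 39), (0.0068, 35), (0.0063, 32), (0.0173, 28), (0.0168, 26), (0.0058, 22), (0.0088, 22)]
dish rim L rack [-0.0318 -0.0223]
 t=105.6 tcp [0.52   0.0199 0.22  ] open 0.0853 F [ 0.  -0.1 -0.5] q6 -1.66
```

View pics/zz0.png

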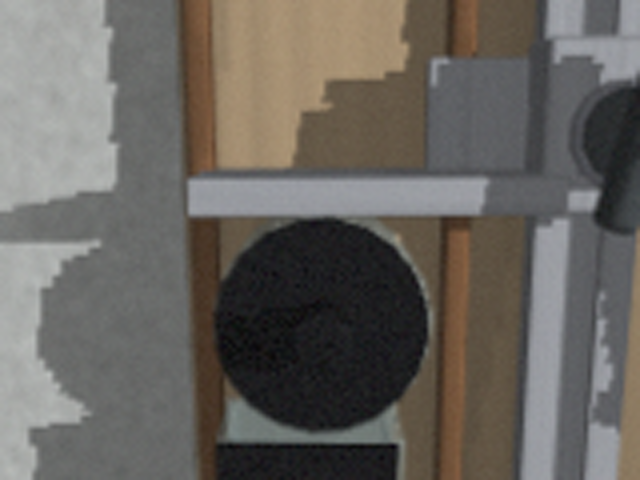

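View pics/zz1.png

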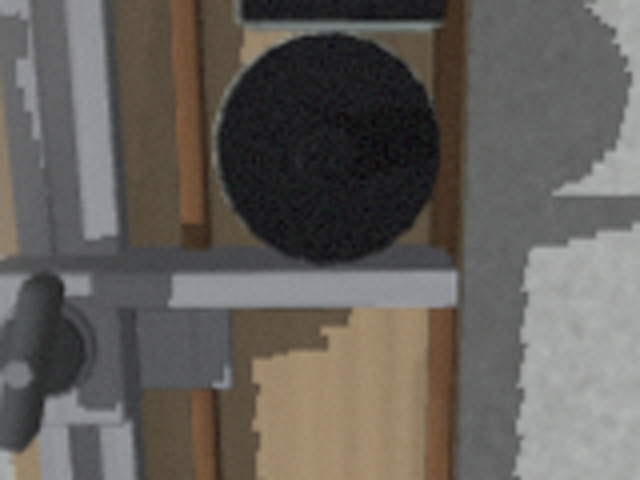

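Both views put the stop face 31 mm from the large dish's centre, so they touch. Handing in.

Run:
```python
from h import *
robot.wait(.3); st(); print(robot.hand_in())
```

```text
t=105.9 tcp [0.52 0.02 0.22] open 0.0855 F [ 0.4 -0.5  0.2] q6 -1.66
the job is handed in; nothing more can be done
None
```

All three dishes are lidded and clamped in a closed row, and I handed the job in at 106 s of the 192 s allowed. No verdict is reported.

**What I did:** I opened the lever fully and pushed the stop until the row jammed at about 24 N. I then turned the nut about 3.07 rad clockwise until the torque rose, closed the lever, and put on the large, square and small black lids. The purple, yellow and oblong lids were left alone.

**Last checks:**
- **Lids:** each lid met its seat within 0.2 mm of the expected height. Afterwards they lay within about 1.2 mm of the measured dish centres.
- **Row:** the stop face is about 31 mm from the large dish's centre, and the other spacings also agree with contact.
- **Nut and lever:** the nut reads about 3.36 rad. The lever is level, and a final press on its knob met the end stop.

**What went wrong or disagreed:**
- The knob slipped out of the jaws three times, so I finished the opening and closing strokes by pushing it with shut fingers.
- The stop slid about 15 mm while I was opening the lever. This was before I pushed it home, so it did no harm.
- The networks' stop and end-plate positions were 3 to 5 mm off, so I relied on edge fits from two opposite wrist views. My first fit of the square dish still differed by 4 mm between those views, so I took its place from contact with its neighbours.

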